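Ready the gas purge stand

TASK

Ready the purge stand, in this order: shut the gas cock fully, then turn the torque wrench on the gas filter clockwise until it clicks (its handle breaks over at the hinge once the bolt is tight) and stop there, without forcing the bend on to its end. After that nest all the steel cups upright in one stack in the middle of the purge plate, and last of all turn the gas cock fully on again. Let go of the wrench so that it straightens, leave the bolt tight and leave everything else on the bench where it is.

Things in the scene. Friction and masses are not known exactly. Their poses are not given: they have to be found in the camera images.
- cup0: one of up to 5 equal low steel cups (or absent), upright. Origin: centre of its underside, z up. 32 mm high: a foot 50 mm across at the bottom and 55 mm at 16 mm up, then a straight collar 66 mm across from 16 mm up to the rim (wall 4 mm, mouth 58 mm). Nested, the foot sits in the lower cup's mouth and the collar on its rim, 16 mm higher than that cup, side play 1.5 mm. 120 g
- cup1: one of up to 5 equal low steel cups (or absent), upright. Origin: centre of its underside, z up. 32 mm high: a foot 50 mm across at the bottom and 55 mm at 16 mm up, then a straight collar 66 mm across from 16 mm up to the rim (wall 4 mm, mouth 58 mm). Nested, the foot sits in the lower cup's mouth and the collar on its rim, 16 mm higher than that cup, side play 1.5 mm. 120 g
- cup2: one of up to 5 equal low steel cups (or absent), upright. Origin: centre of its underside, z up. 32 mm high: a foot 50 mm across at the bottom and 55 mm at 16 mm up, then a straight collar 66 mm across from 16 mm up to the rim (wall 4 mm, mouth 58 mm). Nested, the foot sits in the lower cup's mouth and the collar on its rim, 16 mm higher than that cup, side play 1.5 mm. 120 g
- cup3: one of up to 5 equal low steel cups (or absent), upright. Origin: centre of its underside, z up. 32 mm high: a foot 50 mm across at the bottom and 55 mm at 16 mm up, then a straight collar 66 mm across from 16 mm up to the rim (wall 4 mm, mouth 58 mm). Nested, the foot sits in the lower cup's mouth and the collar on its rim, 16 mm higher than that cup, side play 1.5 mm. 120 g
- cup4: one of up to 5 equal low steel cups (or absent), upright. Origin: centre of its underside, z up. 32 mm high: a foot 50 mm across at the bottom and 55 mm at 16 mm up, then a straight collar 66 mm across from 16 mm up to the rim (wall 4 mm, mouth 58 mm). Nested, the foot sits in the lower cup's mouth and the collar on its rim, 16 mm higher than that cup, side play 1.5 mm. 120 g
- plate: fixed round aluminium purge plate with small holes in its top, 120 mm across, 8 mm high; origin at the centre of its underside
- plate_top (a point): centre of the purge plate's top face, 8 mm above the bench
- filter: fixed aluminium gas filter on a 100 mm square foot plate, 82 mm across, 84 mm high, with the torque wrench standing captive on its head bolt; origin under its centre, on the vertical bolt axis. It may stand left or right
- nut_axis (a point): point on the filter's vertical bolt axis, at the height of the wrench's handle (108 mm above the bench). The wrench's upright break-over hinge lies on the wrench 35 mm from this axis
- wrench_grip (a point): middle of the wrench's black handle, a level round bar 24 mm thick, black from 60 mm nearer the bolt to 55 mm farther out, 108 mm above the bench with free space below. 160 mm from the bolt axis when straight, 125 mm from the break-over hinge. The point's x axis points along the handle towards the bolt (the handle points out along -x)
- nut (a joint): turn of bolt and wrench together, rad, growing clockwise seen from above (tightening); starts between 0 and 0.4; drags lightly (0.5 N m) until the bolt runs tight, against a rigid stop, at 0.8. It stays where it is left
- click (a joint): bend of the wrench at its break-over hinge, rad: 0 straight, grows as the handle is carried on clockwise past the head, end stop 0.45. A preloaded spring keeps it straight until the set torque (about 14 to 15 N across mid-handle), then it gives at nearly constant force; it springs straight when let go
- cockbase: fixed brass ball valve on a foot plate 80 x 140 mm, its pipe level, 52 mm above the bench, along the body's y axis; origin under the centre, on the vertical handle axis. It may stand left or right
- cock_axis (a point): point on the vertical axis of the cock's handle, at the handle's height (99 mm above the bench)
- cock_grip (a point): gripping point on the cock's flat steel lever, 75 mm from its axis; the lever is 16 mm wide, 8 mm thick, reaches 105 mm from the axis, its middle 99 mm above the bench; the valve's body below reaches up to 72 mm. The point's x axis points along the lever towards the axis (the lever points out along -x)
- cock (a joint): turn of the cock's lever, rad, a hard stop at each end: 0 is shut, lever square across the pipe, pointing along -x of cockbase, to the robot; 1.571 is fully open, lever along the pipe, pointing along +y of cockbase. Grows clockwise seen from above. Drags 0.35 N m (about 5 N at the gripping point), stays where left. Starts at 1.2 to 1.571
- dish: white dish, 60 mm across, 14 mm high; bystander. Origin on its underside
- spatula: steel spatula lying flat along its x, 133 mm long, 5 mm thick, its blade end 82 mm from the origin; bystander. Origin on its underside
- slidebox: grey slide box, 85 x 50 x 30 mm; bystander. Origin on its underside
- jar: amber jar, 52 mm across, 85 mm high; bystander. Origin on its underside
- washbottle: white wash bottle, 60 mm across, 150 mm high; bystander. Origin on its underside
Mind the look-alikes: they are no part of the job. Leave any green look-alike of the cockbase alone.

How it is judged:
By the outcome, as a careful person would: the job done as asked, in the order asked, and still so for the second after the job is handed in, with the robot touching nothing.
Of cup0, cup1, cup2, cup3, cup4 only 3 to 5 are there at a start; the rules pass over those that are not, and their reading is None.
At some moment in a run one of cup0, cup1, cup2, cup3, cup4 may be knocked a few centimetres aside while the robot is not near it.
It also fails if it takes over 210 s, if anything falls off the work surface, if the arm or the gripper's body presses on something with over 40 N, if the wrist force passes 120 N, or if a joint passes its speed limit or range.

ROBOT

A 6-joint arm with a two-finger parallel gripper is mounted at the origin on the work surface. World frame = base frame: x ahead of the robot, y to its left, z up, the work surface at z = 0. Lengths are in m, angles in rad, forces in N, time in s.
With the tool pointing down it reaches from about 0.275 to 0.75 m from the base axis. Payload 10.2 kg.
Tool frame: the origin (TCP) lies between the finger pads; the fingertips stand 11 mm ahead of it and the grasp point (between the pads) lies 8 mm behind it; z points along the fingers, y is the direction in which the jaws open and shut (so a half turn about z gives the same grasp; the last joint's range is limited). The gripper opens to 88 mm and grips with 3 to 60 N. Pads are 18 mm wide; open, the fingers measure 123 mm over their backs; the gripper's body (75 mm by 187 mm) begins 45 mm behind the grasp point.
Start: joints at [1.099, 0.313, 1.498, -0, 1.331, -0.223], TCP at [0.129, 0.509, 0.25] pointing down, gripper open.
Joint ranges: [-2.94, 2.94], [-0.97, 2.17], [0.19, 2.56], [-1.23, 4.37], [0.02, 3.11], [-2.88, 2.88]. Speed limits (rad/s): [2.39, 2.39, 3.01, 3.14, 3.14, 3.14].

INTERFACE

Orientations are given as a 3x3 rotation matrix whose columns are the frame's x, y, z axes.
In Python, from bench import bot gives the robot as it stands.
- The arm moves only by the tool play_rows, never from a script. Its argument "motion" is one flat list of numbers, 5 for each row, row after row: the shift along the tool's x, y, z in mm, then the turn about the tool's z in degrees, then the opening, from 0 (shut) to 1 (fully open). In form: [x, y, z, twist, fingers, x, y, z, twist, fingers, ...]. A call has 1 to 8 rows; each row shifts and turns the commanded pose from where the row before left it, along the tool's axes as they then stand; what a row does not reach is not made up. A row lasts 1/8 s, in which the tool goes at most 62.5 mm and 10.7 degrees, less where a joint would pass 70% of its speed; a pose out of reach is approached as far as the arm can. A call with a gripper value outside its range is refused whole. The fingers move at their own pace and stop on an object; "force" is the grip in N (left out, the last holds). Time passes only in rows, so rows that do not move let the fingers close. It gives the time, the measured TCP pose, the force and the opening at its end, in the units of the state.
- bot.get_state(): the state, without advancing time (a new reading comes with each control period).
- bot.snapshot(name): name is "scene" or "top"; returns a dict with "img" (400x640x3 uint8, red, green, blue), "range_z" (400x640 float32, m along the optical axis (not along the pixel's ray), 0 where there is no reading), "camera_matrix" (3x3 intrinsics, pixels), "k1" (the pictures are not rectified: a ray, as slopes to the right and down, at radius r is drawn at 1 + k1 r^2 times it, then the intrinsics apply), "R" (3x3) and "t" (3): a world point X has camera coordinates R X + t. Camera axes: x right, y down, z forward; pixel columns grow to the right and rows downward; lengths in m; the calibration is good to about 2 mm. A picture is of the moment at which its call begins.
- bot.finish_job(): hands the job in, once; it reports no verdict.
Trained networks look in the newest picture that a camera, given by its name, has taken for a name from the list of things; names that differ only in an ending like _2 or _b are one class to them, and where a whole thing is asked for, a point or a joint stands for the part that bears it (a point fixed in the world has none). Each returns a list of dicts, best first, with "score" (0 to 1); they miss things now and then, are a little off and sometimes report something else, mostly with a low value. They report only what shows in the picture. A call takes as long as a camera call. They do not tell look-alikes from the thing itself.
- bot.find_in(label, camera): "uv" ([column, row] in pixels, amid what is visible of it).
- bot.cut_out(label, camera): "region" (400x640 bool, what is visible of it) and "uv" ([column, row] in pixels, amid what is visible of it).
The state is a dict: "time_s": time; "joint_positions": joint angles; "qd": joint speeds; "tau": joint torques, N m; "tool_pos": TCP position; "eef_rot": TCP orientation; "force": force on the tool from outside, world axes, zero at the start; "torque": the same for the moment, N m; "finger_gap": finger opening in m.
Only numpy, scipy, OpenCV 4.12 (cv2) and the standard library are available. Lean on these libraries where they do the work, as an engineer would, in place of code of your own. Each camera call takes 0.05 s, during which the arm holds its last target.

## Working session

There is one attempt and no reset: what is moved stays moved. The work goes in short steps, Python scripts to look and compute and a tool call to move; the robot and the scene stay as the last step left them, time stands still between calls to the robot, and variables do not carry over. Pictures are saved under pics/ and viewed, and the job is handed in when it is done.

Besides the shell and the picture viewer there is one more tool, called after "Request:" as name(argument=value, ...) on one line, values as JSON. play_rows: Moves the arm, as the interface text tells. Its arguments: {"type":"object","properties":{"motion":{"type":"array","items":{"type":"number"}},"force":{"type":"number"}},"required":["motion"]}

```bash
ls; mkdir -p pics; cat > h.py <<'E'
import numpy as np, cv2
from bench import bot
def snap(cam,name=None):
    s=bot.snapshot(cam)
    if name: cv2.imwrite(f'pics/{name}.png',cv2.cvtColor(s['img'],cv2.COLOR_RGB2BGR))
    return s
def ray(s,uv):
    K=np.array(s['camera_matrix']);k=s['k1']
    d=np.array([(uv[0]-K[0,2])/K[0,0],(uv[1]-K[1,2])/K[1,1]])
    x=d.copy()
    for _ in range(30): x=d/(1+k*(x@x))
    return np.array([x[0],x[1],1.])
def at_z(s,uv,z):
    R=np.array(s['R']);t=np.array(s['t']);c=-R.T@t;d=R.T@ray(s,uv)
    return c+d*(z-c[2])/d[2]
def by_depth(s,uv):
    R=np.array(s['R']);t=np.array(s['t']);u,v=int(round(uv[0])),int(round(uv[1]))
    return R.T@(ray(s,uv)*s['range_z'][v,u]-t)
def cloud(s):
    K=np.array(s['camera_matrix']);k=s['k1'];R=np.array(s['R']);t=np.array(s['t'])
    v,u=np.mgrid[0:400,0:640]
    dx=(u-K[0,2])/K[0,0];dy=(v-K[1,2])/K[1,1];x,y=dx.copy(),dy.copy()
    for _ in range(30):
        f=1+k*(x*x+y*y);x,y=dx/f,dy/f
    z=s['range_z'];P=np.stack([x*z,y*z,z],-1)
    P=(P-t)@R
    P[z<=0]=np.nan
    return P
def proj(s,X):
    K=np.array(s['camera_matrix']);c=np.array(s['R'])@np.array(X)+np.array(s['t']);x=c[:2]/c[2]
    x=x*(1+s['k1']*(x@x));return K[0,0]*x[0]+K[0,2],K[1,1]*x[1]+K[1,2]
E
python3 - <<'E'
from h import *
st=bot.get_state();print({k:np.round(v,3).tolist() for k,v in st.items()})
for c in('scene','top'):
    s=snap(c,c+'0');print(c,s['camera_matrix'],s['k1'],-np.array(s['R']).T@s['t'])
    P=cloud(s)
    for l in['cup0','plate','filter','wrench_grip','nut','cockbase','cock_grip','dish','spatula','slidebox','jar','washbottle']:
        print(l,[(round(d['score'],2),np.round(d['uv']).tolist(),np.round(by_depth(s,d['uv']),3).tolist()) for d in bot.find_in(l,c)])
E
```

```text
pics
{'time_s': 0.0, 'joint_positions': [1.099, 0.313, 1.498, -0.0, 1.331, -0.223], 'qd': [-0.0, 0.001, -0.001, 0.001, 0.002, -0.0], 'tau': [-0.0, -40.221, -25.227, 0.069, 0.035, -0.0], 'tool_pos': [0.129, 0.509, 0.249], 'eef_rot': [[-0.969, 0.246, -0.001], [0.246, 0.969, -0.001], [0.0, -0.001, -1.0]], 'force': [-0.181, 0.19, -0.695], 'torque': [-0.013, 0.006, 0.007], 'finger_gap': 0.088}
scene [[479.16417677   0.         317.80524808]
 [  0.         479.16417677 203.78157436]
 [  0.           0.           1.        ]] 0.021942698111499452 [ 1.47109995 -0.39388075  1.03799124]
cup0 [(0.9, [292.0, 201.0], [0.406, -0.121, 0.003]), (0.88, [371.0, 212.0], [0.535, 0.09, 0.006]), (0.72, [316.0, 221.0], [0.513, -0.08, 0.004]), (0.36, [303.0, 283.0], [0.795, -0.208, 0.108])]
plate [(0.89, [365.0, 251.0], [0.678, 0.01, 0.012])]
filter [(0.6, [448.0, 205.0], [0.652, 0.276, 0.08])]
wrench_grip [(0.91, [436.0, 166.0], [0.518, 0.302, 0.117]), (0.35, [363.0, 251.0], [0.675, 0.003, 0.012])]
nut [(0.89, [441.0, 172.0], [0.544, 0.306, 0.11]), (0.7, [431.0, 162.0], [0.495, 0.3, 0.114])]
cockbase [(0.9
[... 1385 characters left out ...]
, 0.308, 0.119])]
nut [(0.59, [148.0, 218.0], [0.515, 0.305, 0.117])]
cockbase [(0.96, [472.0, 209.0], [0.551, -0.533, 0.071]), (0.74, [433.0, 288.0], [0.345, -0.425, 0.068]), (0.72, [388.0, 201.0], [0.572, -0.31, 0.062])]
cock_grip [(0.72, [446.0, 308.0], [0.296, -0.446, 0.106]), (0.71, [379.0, 191.0], [0.593, -0.282, 0.098]), (0.55, [475.0, 222.0], [0.515, -0.53, 0.1]), (0.28, [387.0, 199.0], [0.577, -0.307, 0.068])]
dish [(0.77, [330.0, 166.0], [0.677, -0.158, 0.004])]
spatula [(0.5, [216.0, 164.0], [0.677, 0.161, 0.004])]
slidebox [(0.85, [376.0, 284.0], [0.353, -0.28, 0.035])]
jar [(0.63, [378.0, 194.0], [0.586, -0.278, 0.102])]
washbottle [(0.77, [346.0, 127.0], [0.758, -0.194, 0.11])]
```

View pics/scene0.png

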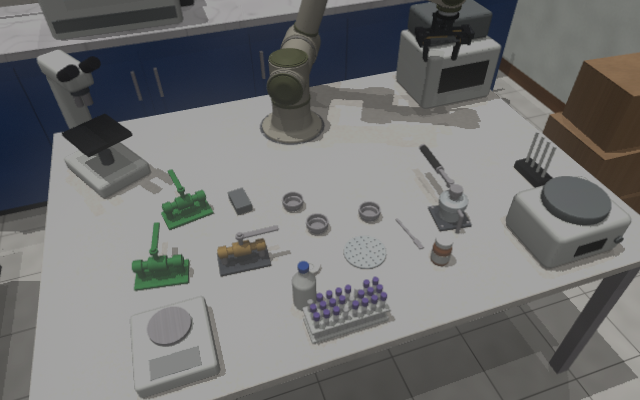

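View pics/top0.png

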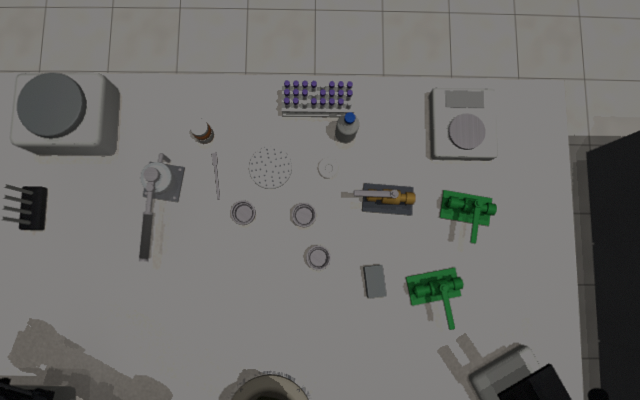

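```bash
cat > m.py <<'E'
from h import *
s=snap('top');P=cloud(s)
cv2.imwrite('pics/z1.png',cv2.cvtColor(np.hstack([cv2.resize(s['img'][130:280,110:230],(480,600),interpolation=2)[:,:400],cv2.resize(s['img'][150:250,330:430],(400,600)[:1]*2,interpolation=2).repeat(1,0) if 0 else cv2.resize(s['img'][150:250,330:430],(400,600),interpolation=2)]),cv2.COLOR_RGB2BGR))
# lever: points z 0.09..0.108 near cock
def blob(P,x0,x1,y0,y1,z0,z1):
    m=(P[...,0]>x0)&(P[...,0]<x1)&(P[...,1]>y0)&(P[...,1]<y1)&(P[...,2]>z0)&(P[...,2]<z1);return P[m],m
for c in('top','scene'):
    s=snap(c);P=cloud(s)
    print(c)
    for n,b in dict(lever=(.45,.7,-.42,-.15,.09,.11),wrench=(.35,.75,.2,.42,.1,.125),plate=(.58,.76,-.08,.1,.004,.02)).items():
        q,m=blob(P,*b);mu=np.nanmean(q,0);w,V=np.linalg.eigh(np.cov((q-mu)[:,:2].T));d=V[:,1];pr=(q-mu)[:,:2]@d
        print(n,len(q),mu.round(4),'dir',d.round(3),'ang',np.degrees(np.arctan2(d[1],d[0])).round(1),'ext',(mu[:2]+d*pr.min()).round(3),(mu[:2]+d*pr.max()).round(3),np.percentile(q[:,2],[5,50,95]).round(4))
    for d in bot.cut_out('cup0',c):
        r=d['region'];q=P[r];q=q[q[:,2]>.022]
        if len(q)>10:
            # circle fit of rim
            A=np.c_[2*q[:,:2],np.ones(len(q))];x=np.linalg.lstsq(A,(q[:,:2]**2).sum(1),rcond=None)[0]
            print('cup',d['score'],x[:2].round(4),'r',np.sqrt(x[2]+x[:2]@x[:2]).round(4),len(q),'bbox',q.min(0).round(3),q.max(0).round(3),(.5*(q.min(0)+q.max(0))).round(4))
    for l in['plate','filter','cockbase']:
        for d in bot.cut_out(l,c)[:3]:
            q=P[d['region']];print(l,d['score'],np.nanmin(q,0).round(3),np.nanmax(q,0).round(3))
E
python3 m.py
```

```text
top
lever 281 [ 0.5858 -0.2721  0.1023] dir [0.019 1.   ] ang 88.9 ext [ 0.585 -0.33 ] [ 0.587 -0.216] [0.0983 0.1022 0.1074]
wrench 852 [0.5249 0.3064 0.1162] dir [-0.999  0.033] ang 178.1 ext [0.644 0.302] [0.406 0.31 ] [0.1078 0.1168 0.1218]
plate 1388 [0.6686 0.0104 0.0077] dir [-0.963 -0.269] ang -164.4 ext [0.772 0.039] [ 0.57  -0.017] [0.0044 0.0074 0.0118]
cup 0.9 [ 0.5361 -0.0864] r 0.0306 124 bbox [ 0.505 -0.117  0.022] [ 0.568 -0.055  0.037] [ 0.5363 -0.0859  0.0299]
cup 0.86 [ 0.4208 -0.1266] r 0.0301 71 bbox [ 0.39  -0.159  0.023] [ 0.449 -0.097  0.036] [ 0.4197 -0.1276  0.0295]
cup 0.79 [0.5402 0.0783] r 0.0306 121 bbox [0.508 0.046 0.022] [0.571 0.11  0.04 ] [0.5399 0.078  0.0311]
plate 0.97 [ 0.611 -0.052 -0.008] [0.73  0.072 0.016]
plate 0.47 [ 0.576 -0.323  0.071] [ 0.595 -0.216  0.115]
plate 0.43 [0.406 0.287 0.079] [0.644 0.324 0.125]
filter 0.87 [ 0.406  0.25  -0.006] [0.689 0.374 0.125]
filter 0.72 [ 0.541 -0.397 -0.006] [ 0.63  -0.216  0.115]
filter 0.41 [ 0.643 -0.183 -0.006] [ 0.701 -0.127  0.018]
cockbase 0.9 [ 0.247 -0.513 -0.005] [ 0.393 -0.368  0.112]
coc
[... 411 characters left out ...]
0.351] ang 159.5 ext [ 0.774 -0.029] [0.572 0.047] [0.0046 0.0087 0.0124]
cup 0.89 [0.5443 0.0775] r 0.0309 158 bbox [0.509 0.045 0.022] [0.577 0.111 0.041] [0.5433 0.0779 0.0317]
cup 0.8 [ 0.5404 -0.0868] r 0.0308 155 bbox [ 0.506 -0.118  0.022] [ 0.575 -0.054  0.038] [ 0.5405 -0.0862  0.0301]
cup 0.58 [ 0.4245 -0.1274] r 0.0307 155 bbox [ 0.389 -0.161  0.022] [ 0.46  -0.095  0.038] [ 0.4247 -0.128   0.0299]
plate 0.9 [ 0.61  -0.05  -0.002] [0.735 0.066 0.017]
filter 0.79 [ 0.409  0.248 -0.002] [0.7   0.408 0.127]
cockbase 0.97 [ 0.462 -0.613 -0.004] [ 0.618 -0.465  0.114]
cockbase 0.83 [ 0.482 -0.391 -0.003] [ 0.634 -0.215  0.117]
cockbase 0.67 [ 0.243 -0.518 -0.003] [ 0.403 -0.367  0.115]
```

View pics/z1.png

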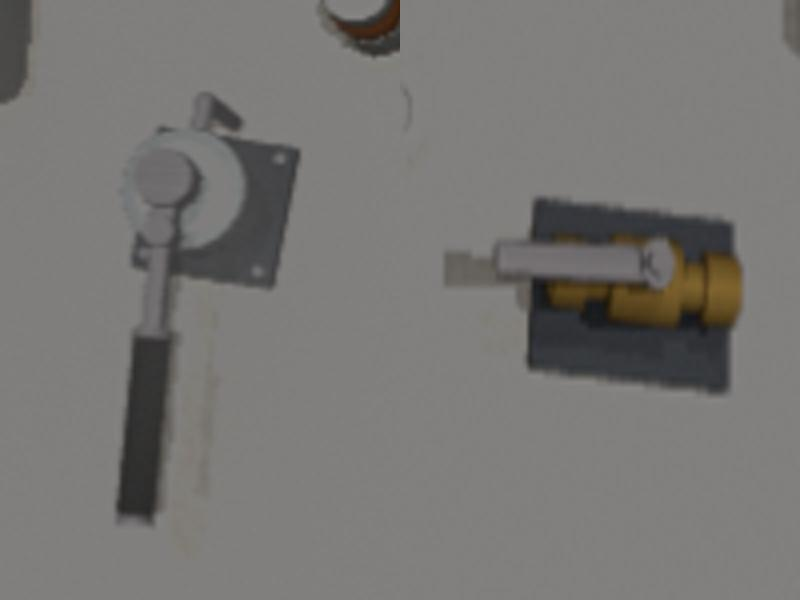

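```bash
cat > plan.py <<'E'
import numpy as np,sys
from bench import bot
def plan(tgt,yang,n,f,st=None,path=None):
    """rows to world tgt (m), jaw-axis angle yang (deg, world), n rows"""
    st=st or bot.get_state();p=np.array(st['tool_pos'])*1000;R=np.array(st['eef_rot'])
    a0=np.degrees(np.arctan2(R[1,1],R[0,1]));tgt=np.array(tgt)*1000
    cur=p.copy();a=a0;rows=[]
    for i in range(1,n+1):
        if path: w,wa=path(i/n);w=np.array(w)*1000
        else: w=p+(tgt-p)*i/n;wa=a0+(yang-a0)*i/n
        y=np.array([np.cos(np.radians(a)),np.sin(np.radians(a))]);x=np.array([-y[1],y[0]]) if 0 else np.array([-y[1],y[0]])
        # tool z down: x = y cross z ; y x (-k)
        x=np.cross([y[0],y[1],0],[0,0,-1])[:2]
        d=w-cur;r=[round(d[:2]@x),round(d[:2]@y),round(-d[2]),round(-(wa-a),1),f]
        if path: r[:3]=[round(d[:2]@x,1),round(d[:2]@y,1),round(-d[2],1)]
        cur=cur+np.r_[x*r[0]+y*r[1],-r[2]];a-=r[3];rows.append(r)
    for k in range(0,n,8): print([float(v) if v%1 else int(v) for r in rows[k:k+8] for v in r])
    print('a0',a0.round(1),'end',cur.round(1),round(a,1))
def S():
    s=bot.get_state();R=s['eef_rot'];print(round(s['time_s'],2),np.round(s['tool_pos'],4),'yang',np.degrees(np.arctan2(R[1][1],R[0][1])).round(1),'F',np.round(s['force'],1),'T',np.round(s['torque'],2),'gap',round(s['finger_gap'],4),'q',np.round(s['joint_positions'],2))
E
python3 - <<'E'
from plan import *
plan([.588,-.246,.2],-0.5,20,1)
E
```

```text
[-32, -31, 2, 3.8, 1, -33, -29, 3, 3.8, 1, -35, -26, 2, 3.8, 1, -37, -24, 3, 3.8, 1, -39, -22, 2, 3.9, 1, -40, -19, 3, 3.8, 1, -41, -16, 2, 3.8, 1, -42, -13, 3, 3.8, 1]
[-43, -11, 2, 3.8, 1, -43, -8, 3, 3.8, 1, -44, -5, 2, 3.8, 1, -44, -2, 3, 3.8, 1, -44, 1, 2, 3.9, 1, -44, 4, 3, 3.8, 1, -44, 7, 2, 3.8, 1, -43, 10, 3, 3.8, 1]
[-42, 12, 2, 3.8, 1, -42, 16, 3, 3.8, 1, -40, 18, 2, 3.8, 1, -39, 21, 3, 3.8, 1]
a0 75.7 end [ 588.4 -245.8  199.7] -0.5
```

Request:
play_rows(motion=[-32,-31,2,3.8,1,-33,-29,3,3.8,1,-35,-26,2,3.8,1,-37,-24,3,3.8,1,-39,-22,2,3.9,1,-40,-19,3,3.8,1,-41,-16,2,3.8,1,-42,-13,3,3.8,1])

```text
time_s: 2.85
tool_pos: [0.3138, 0.206, 0.2299]
eef_rot: [[-0.709, 0.706, 0.001], [0.706, 0.709, 0.0], [-0.0, 0.001, -1.0]]
force: [-0.2, 0.7, 0.2]
finger_gap: 0.0881
```

Request:
play_rows(motion=[-43,-11,2,3.8,1,-43,-8,3,3.8,1,-44,-5,2,3.8,1,-44,-2,3,3.8,1,-44,1,2,3.9,1,-44,4,3,3.8,1,-44,7,2,3.8,1,-43,10,3,3.8,1])

```text
time_s: 3.85
tool_pos: [0.4971, -0.0963, 0.2097]
eef_rot: [[-0.252, 0.968, 0.0], [0.968, 0.252, -0.0], [-0.0, 0.0, -1.0]]
force: [0.9, 0.8, 1.1]
finger_gap: 0.0877
```

Request:
play_rows(motion=[-42,12,2,3.8,1,-42,16,3,3.8,1,-40,18,2,3.8,1,-39,21,3,3.8,1,0,0,0,0,1,0,0,0,0,1])

```text
time_s: 4.6
tool_pos: [0.5882, -0.2452, 0.1996]
eef_rot: [[0.007, 1.0, -0.0], [1.0, -0.007, 0.0], [0.0, -0.0, -1.0]]
force: [-0.2, 1.0, -0.0]
finger_gap: 0.0882
```

```bash
python3 - <<'E'
from plan import *
from h import *
S()
plan([.588,-.246,.091],-0.5,4,1)
s=snap('scene','s1');P=cloud(s)
E
```

```text
4.6 [ 0.5882 -0.2452  0.1996] yang -0.4 F [-0.2  1.  -0. ] T [-0.05  0.06  0.03] gap 0.0882 q [-0.58  0.6   1.2   0.    1.35 -0.57]
[0, 0, 27, 0, 1, 0, 0, 27, 0, 1, -1, 0, 27, 0.1, 1, 0, 0, 28, 0, 1]
a0 -0.4 end [ 588.2 -246.2   90.6] -0.5
```

Request:
play_rows(motion=[0,0,27,0,1,0,0,27,0,1,0,0,27,0,1,0,0,28,0,1,0,0,0,0,1])

```text
time_s: 5.28
tool_pos: [0.5876, -0.2444, 0.0896]
eef_rot: [[0.007, 1.0, -0.003], [1.0, -0.007, 0.002], [0.002, -0.003, -1.0]]
force: [-0.1, 0.9, 0.5]
finger_gap: 0.0883
```

Request:
play_rows(motion=[0,0,0,0,0,0,0,0,0,0,0,0,0,0,0,0,0,0,0,0,0,0,0,0,0,0,0,0,0,0], force=20)

```text
time_s: 6.02
tool_pos: [0.5884, -0.2458, 0.0907]
eef_rot: [[0.008, 1.0, -0.0], [1.0, -0.008, 0.0], [0.0, -0.0, -1.0]]
force: [0.8, 0.6, -0.0]
finger_gap: 0.0301
```

```bash
python3 - <<'E'
from plan import *
from h import *
S()
s=snap('scene');cv2.imwrite('pics/s2.png',cv2.cvtColor(cv2.resize(s['img'][150:300,150:350],(800,600)),cv2.COLOR_RGB2BGR))
E
```

```text
6.03 [ 0.5884 -0.2458  0.0907] yang -0.5 F [ 0.8  0.6 -0. ] T [-0.1   0.04 -0.02] gap 0.0301 q [-0.58  0.71  1.31 -0.    1.12 -0.57]
```

View pics/s2.png

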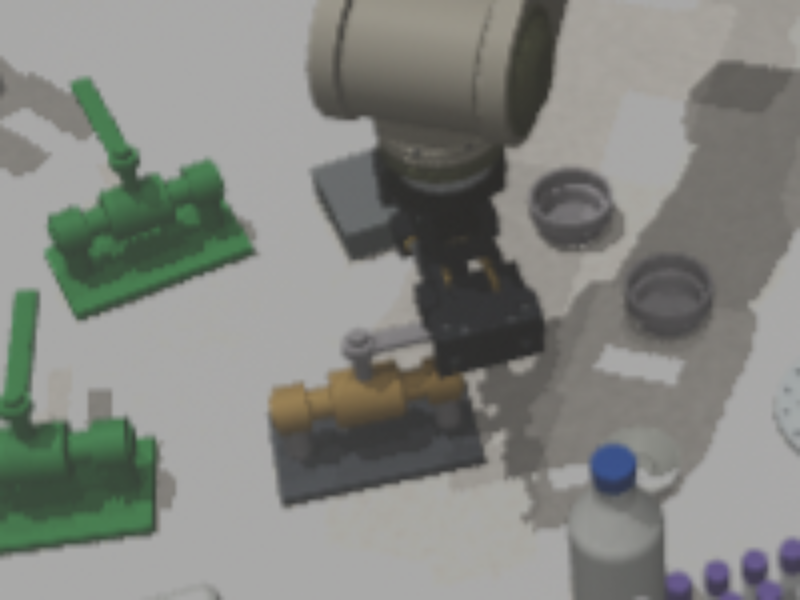

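Request:
play_rows(motion=[0,0,0,0,0,0,0,0,0,0,0,0,0,0,0])

```text
time_s: 6.45
tool_pos: [0.5885, -0.2458, 0.0907]
eef_rot: [[0.008, 1.0, 0.0], [1.0, -0.008, -0.0], [-0.0, 0.0, -1.0]]
force: [1.8, 0.2, -1.3]
finger_gap: 0.015
```

```bash
python3 - <<'E'
from plan import *
S()
c=np.array([.588,-.3205]);r=.0747
st=bot.get_state()
# rotate ccw by 84 deg total first
def path(u):
    th=np.radians(89.5+88*u);return [c[0]+r*np.cos(th),c[1]+r*np.sin(th),.0907],-0.5+88*u
plan([0,0,0],0,11,0,path=path)
E
```

```text
6.45 [ 0.5885 -0.2458  0.0907] yang -0.5 F [ 1.8  0.2 -1.3] T [-0.05 -0.15  0.02] gap 0.015 q [-0.58  0.71  1.31  0.    1.12 -0.57]
[-0.7, -10.3, 0, -8, 0, -0.7, -10.4, 0, -8, 0, -0.8, -10.4, 0, -8, 0, -0.7, -10.4, 0, -8, 0, -0.7, -10.4, 0, -8, 0, -0.7, -10.4, 0, -8, 0, -0.7, -10.4, 0, -8, 0, -0.8, -10.4, 0, -8, 0]
[-0.7, -10.4, 0, -8, 0, -0.7, -10.4, 0, -8, 0, -0.7, -10.4, 0, -8, 0]
a0 -0.5 end [ 513.3 -317.3   90.7] 87.5
```

Request:
play_rows(motion=[-0.7,-10.4,0,-8,0,-0.7,-10.4,0,-8,0,-0.7,-10.4,0,-8,0,-0.7,-10.4,0,-8,0,-0.7,-10.4,0,-8,0,-0.7,-10.4,0,-8,0,-0.7,-10.4,0,-8,0,-0.7,-10.4,0,-8,0])

```text
time_s: 7.45
tool_pos: [0.5222, -0.2867, 0.0908]
eef_rot: [[-0.897, 0.441, 0.004], [0.441, 0.897, -0.0], [-0.003, 0.002, -1.0]]
force: [13.6, 1.5, -6.0]
finger_gap: 0.0151
```

Request:
play_rows(motion=[-0.7,-10.4,0,-8,0,-0.7,-10.4,0,-8,0,0,0,0,0,0])

```text
time_s: 7.82
tool_pos: [0.5158, -0.3072, 0.0909]
eef_rot: [[-0.984, 0.18, 0.004], [0.18, 0.984, -0.002], [-0.005, -0.001, -1.0]]
force: [11.5, -2.1, -5.7]
finger_gap: 0.0153
```

```bash
python3 - <<'E'
from plan import *
S()
E
```

```text
7.83 [ 0.5158 -0.3072  0.0909] yang 79.6 F [11.5 -2.1 -5.7] T [-0.29 -1.69  0.35] gap 0.0153 q [-0.73  0.63  1.45  0.    1.06 -2.12]
```

Request:
play_rows(motion=[0,-5.2,0,-4,0,0,-5.2,0,-4,0,0,0,0,0,0])

```text
time_s: 8.2
tool_pos: [0.5151, -0.3133, 0.0906]
eef_rot: [[-0.999, 0.042, 0.004], [0.042, 0.999, 0.006], [-0.004, 0.006, -1.0]]
force: [16.2, 19.0, -0.0]
finger_gap: 0.0154
```

Request:
play_rows(motion=[0,-4,0,-3,0,0,0,0,0,0])

```text
time_s: 8.45
tool_pos: [0.5155, -0.3137, 0.0904]
eef_rot: [[-1.0, -0.011, 0.004], [-0.011, 1.0, 0.013], [-0.004, 0.013, -1.0]]
force: [19.1, 36.1, 5.4]
finger_gap: 0.0161
```

```bash
python3 - <<'E'
from plan import *
S()
E
```

```text
8.45 [ 0.5155 -0.3137  0.0904] yang 90.6 F [19.1 36.1  5.4] T [ 5.44 -2.81 -0.36] gap 0.0161 q [-0.75  0.64  1.43  0.01  1.08 -2.33]
```

Request:
play_rows(motion=[0,0,0,0,0.7,0,0,0,0,0.7,0,0,0,0,0.7,0,0,-5,0,0.7,0,0,-20,0,0.7,0,0,-40,0,0.7,0,0,-45,0,1,0,0,0,0,1])

```text
time_s: 9.45
tool_pos: [0.5133, -0.3222, 0.2046]
eef_rot: [[-1.0, -0.009, 0.005], [-0.009, 1.0, -0.005], [-0.005, -0.005, -1.0]]
force: [0.4, -0.2, -0.2]
finger_gap: 0.0795
```

```bash
cat > cock.py <<'E'
from plan import *
from h import *
S()
for c in('top','scene'):
    s=snap(c);P=cloud(s);st=bot.get_state()
    m=(abs(P[...,0]-.56)<.14)&(abs(P[...,1]+.30)<.12)&(P[...,2]>.085)&(P[...,2]<.112)
    m&=P[...,1]<-.19
    q=P[m];print(c,len(q),q.min(0).round(3),q.max(0).round(3))
    # PCA line
    mu=q.mean(0);w,V=np.linalg.eigh(np.cov((q-mu)[:,:2].T));d=V[:,1];print(mu.round(3),np.degrees(np.arctan2(d[1],d[0])).round(1))
    cen=proj(s,[.56,-.31,.08]);u,v=map(int,cen)
    cv2.imwrite(f'pics/ck_{c}.png',cv2.cvtColor(cv2.resize(s['img'][max(v-50,0):v+50,u-60:u+60],(720,600)),cv2.COLOR_RGB2BGR))
    # foot plate orientation: low dark plate pts
    m=(abs(P[...,0]-.58)<.08)&(abs(P[...,1]+.32)<.1)&(s['img'].max(-1)<75)&(P[...,2]<.02)
    if m.sum()>50:
        r=cv2.minAreaRect(P[m][:,:2].astype(np.float32)*1000);print('foot',r)
E
python3 cock.py
```

```text
9.45 [ 0.5133 -0.3222  0.2046] yang 90.5 F [ 0.4 -0.2 -0.2] T [0.01 0.03 0.01] gap 0.0795 q [-0.75  0.52  1.31 -0.    1.3  -2.33]
top 44 [ 0.52  -0.321  0.093] [ 0.595 -0.308  0.111]
[ 0.567 -0.315  0.103] -175.2
foot ((567.3399658203125, -300.2500915527344), (127.81585693359375, 106.62083435058594), 2.9930362701416016)
scene 200 [ 0.484 -0.33   0.086] [ 0.6   -0.306  0.111]
[ 0.548 -0.317  0.103] 175.9
foot ((606.0479736328125, -303.59454345703125), (167.6667022705078, 77.86583709716797), 87.5285873413086)
```

View pics/ck_scene.png

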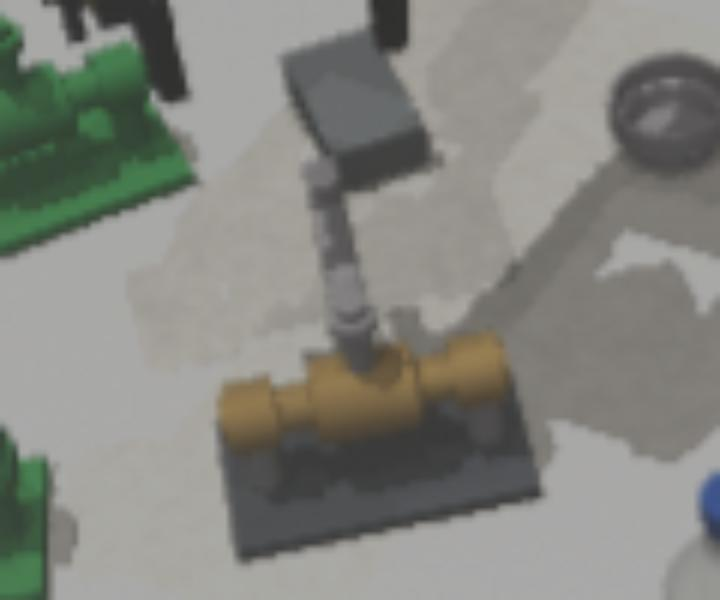

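View pics/ck_top.png

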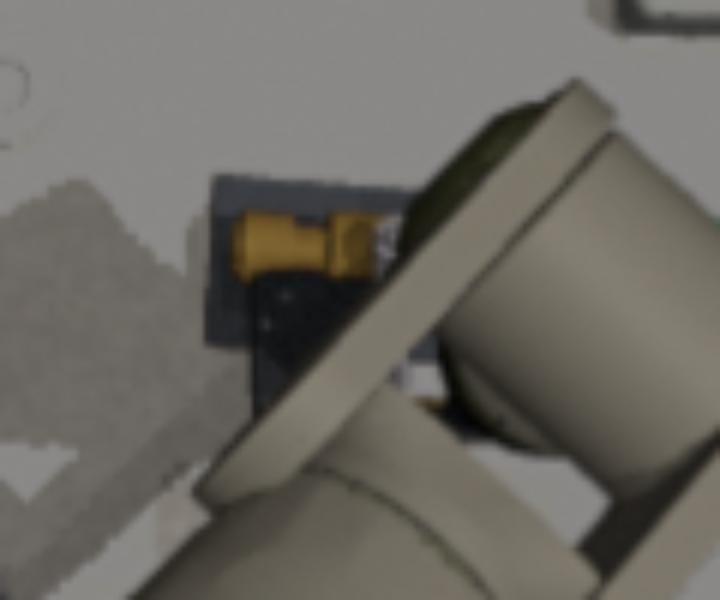

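```bash
cat > wr.py <<'E'
from plan import *
from h import *
import sys
def wr(tag):
  for c in('top','scene'):
    s=snap(c);P=cloud(s);im=s['img'].astype(int)
    m=(abs(P[...,0]-.56)<.2)&(P[...,1]>.2)&(P[...,1]<.52)&(P[...,2]>.1)&(P[...,2]<.125)
    blk=m&(im.max(-1)<70)
    q=P[blk]
    if len(q)>30:
        mu=q.mean(0);w,V=np.linalg.eigh(np.cov((q-mu)[:,:2].T));d=V[:,1];d=d if d[0]<0 else -d;pr=(q-mu)[:,:2]@d
        print(c,'black',len(q),mu.round(4),'ang',np.degrees(np.arctan2(d[1],d[0])).round(1),'near',(mu[:2]+d*pr.min()).round(4),'far',(mu[:2]+d*pr.max()).round(4),'L',np.ptp(pr).round(4),'A',(mu[:2]+d*((pr.min()+pr.max())/2-.1575)).round(4))
    cv2.imwrite(f'pics/{tag}_{c}.png',cv2.cvtColor(cv2.resize(s['img'][100:300,90:250] if c=='top' else s['img'][100:260,380:508],(480,600)),cv2.COLOR_RGB2BGR))
if __name__=='__main__':
    S();wr(sys.argv[1])
E
python3 wr.py w0; python3 - <<'E'
from plan import *
plan([.465,.258,.2],88.4,16,0)
E
```

```text
9.55 [ 0.5122 -0.3211  0.2006] yang 90.5 F [-0.4 -0.3  0.4] T [0.02 0.03 0.03] gap 0.0871 q [-0.75  0.53  1.31 -0.    1.3  -2.33]
top black 384 [0.4671 0.3089 0.1172] ang 177.7 near [0.5222 0.3066] far [0.4133 0.3111] L 0.109 A [0.6251 0.3025]
scene black 164 [0.4727 0.3056 0.1175] ang 177.5 near [0.5265 0.3033] far [0.419  0.3079] L 0.1075 A [0.6301 0.2989]
[3, 36, 0, 0.1, 0, 2, 36, 0, 0.2, 0, 3, 37, 0, 0.1, 0, 3, 36, 0, 0.1, 0, 3, 36, 0, 0.2, 0, 3, 36, 0, 0.1, 0, 3, 36, 0, 0.1, 0, 3, 36, 0, 0.2, 0]
[3, 37, 0, 0.1, 0, 4, 36, 0, 0.1, 0, 3, 36, 0, 0.2, 0, 4, 36, 0, 0.1, 0, 3, 36, 0, 0.1, 0, 4, 36, 0, 0.2, 0, 4, 36, 0, 0.1, 0, 4, 36, -1, 0.1, 0]
a0 90.5 end [464.8 257.6 200.5] 88.4
```

View pics/w0_scene.png

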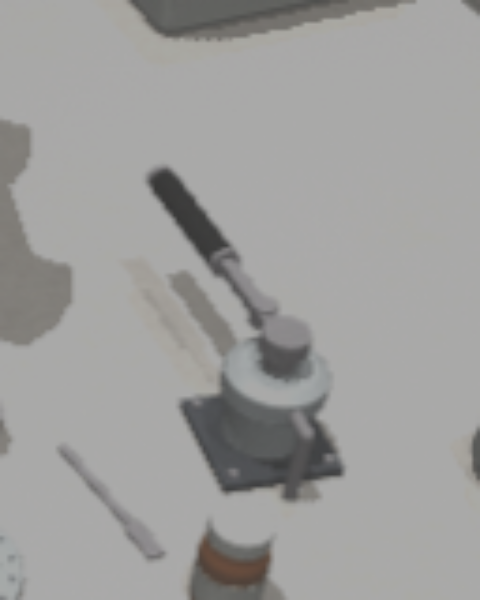

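Request:
play_rows(motion=[3,36,0,0.1,0,2,36,0,0.2,0,3,37,0,0.1,0,3,36,0,0.1,0,3,36,0,0.2,0,3,36,0,0.1,0,3,36,0,0.1,0,3,36,0,0.2,0], force=30)

```text
time_s: 10.65
tool_pos: [0.4885, -0.0309, 0.1998]
eef_rot: [[-1.0, 0.01, -0.002], [0.01, 1.0, 0.001], [0.002, 0.001, -1.0]]
force: [-0.0, 0.6, 0.2]
finger_gap: 0.0103
```

Request:
play_rows(motion=[3,37,0,0.1,0,4,36,0,0.1,0,3,36,0,0.2,0,4,36,0,0.1,0,3,36,0,0.1,0,4,36,0,0.2,0,4,36,0,0.1,0,4,36,0,0.1,0])

```text
time_s: 11.65
tool_pos: [0.4645, 0.2584, 0.1997]
eef_rot: [[-1.0, 0.027, -0.002], [0.027, 1.0, -0.001], [0.002, -0.001, -1.0]]
force: [0.3, 0.4, -0.2]
finger_gap: 0.0004
```

```bash
python3 - <<'E'
from plan import *
S()
plan([.4675,.257,.098],87.6,5,0)
E
```

```text
11.65 [0.4645 0.2584 0.1997] yang 88.4 F [ 0.3  0.4 -0.2] T [0.03 0.03 0.01] gap 0.0004 q [ 0.29  0.37  1.55 -0.    1.22 -1.26]
[-1, 0, 20, 0.2, 0, 0, -1, 21, 0.1, 0, -1, 0, 20, 0.2, 0, 0, 0, 20, 0.2, 0, -1, 0, 21, 0.1, 0]
a0 88.4 end [467.5 257.3  97.7] 87.6
```

Request:
play_rows(motion=[-1,0,20,0.2,0,0,-1,21,0.1,0,-1,0,20,0.2,0,0,0,20,0.2,0,-1,0,21,0.1,0,0,7,0,0,0,0,7,0,0,0,0,0,0,0,0])

```text
time_s: 12.65
tool_pos: [0.4688, 0.271, 0.0994]
eef_rot: [[-0.999, 0.04, 0.001], [0.04, 0.999, 0.0], [-0.001, 0.0, -1.0]]
force: [0.5, 0.2, 0.3]
finger_gap: 0.0004
```

Request:
play_rows(motion=[0,5.6,0,0,0,0.9,5.6,0,2,0,0.9,5.6,0,2,0,0,0,0,0,0])

```text
time_s: 13.15
tool_pos: [0.4678, 0.2875, 0.0989]
eef_rot: [[-0.994, 0.11, 0.0], [0.11, 0.994, 0.0], [-0.0, 0.0, -1.0]]
force: [0.3, 0.1, -0.1]
finger_gap: 0.0006
```

Request:
play_rows(motion=[0.9,5.6,0,2,0,0.9,5.6,0,2,0,0.9,5.6,0,2,0,0.9,5.6,0,2,0])

```text
time_s: 13.65
tool_pos: [0.4672, 0.3095, 0.0986]
eef_rot: [[-0.969, 0.248, -0.002], [0.248, 0.969, -0.001], [0.002, -0.002, -1.0]]
force: [-4.2, -2.2, 1.4]
finger_gap: 0.0005
```

```bash
python3 wr.py w1
```

```text
13.65 [0.4672 0.3095 0.0986] yang 75.6 F [-4.2 -2.2  1.4] T [-0.38  0.53  0.03] gap 0.0005 q [ 0.38  0.55  1.57 -0.    1.03 -0.94]
top black 55 [0.5728 0.3227 0.1101] ang -131.7 near [0.7246 0.4933] far [0.5426 0.2888] L 0.2738 A [0.7383 0.5087]
scene black 167 [0.4891 0.3177 0.1157] ang -165.6 near [0.5285 0.3278] far [0.4296 0.3024] L 0.1021 A [0.6316 0.3543]
```

Request:
play_rows(motion=[0.9,5.6,0,2,0,0.9,5.6,0,2,0,0.9,5.6,0,2,0,0.9,5.6,0,2,0])

```text
time_s: 14.25
tool_pos: [0.4705, 0.332, 0.0985]
eef_rot: [[-0.925, 0.38, -0.002], [0.38, 0.925, -0.001], [0.001, -0.001, -1.0]]
force: [-4.1, -2.7, 0.3]
finger_gap: 0.0006
```

```bash
python3 wr.py w2
```

```text
14.25 [0.4705 0.332  0.0985] yang 67.7 F [-4.1 -2.7  0.3] T [-0.33  0.63  0.06] gap 0.0006 q [ 0.41  0.58  1.52 -0.    1.05 -0.77]
top black 91 [0.551  0.3332 0.1133] ang -147.2 near [0.7374 0.4533] far [0.516  0.3107] L 0.2633 A [0.7591 0.4673]
scene black 162 [0.49   0.339  0.1154] ang 179.9 near [0.5334 0.3389] far [0.419  0.3391] L 0.1144 A [0.6337 0.3388]
```

View pics/w2_scene.png

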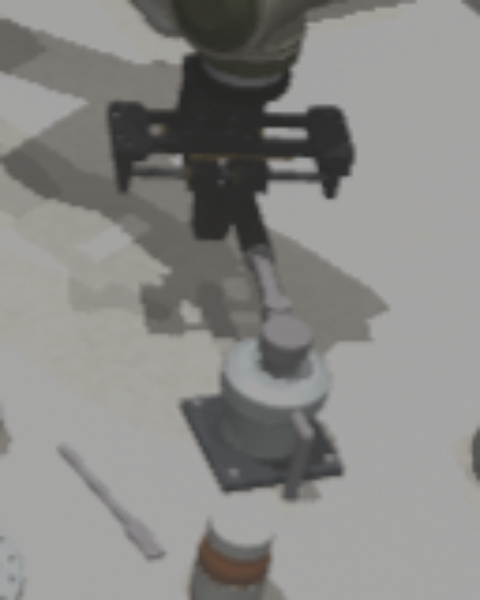

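Request:
play_rows(motion=[0.9,5.6,0,2,0,0.9,5.6,0,2,0,0.9,5.6,0,2,0,0.9,5.6,0,2,0])

```text
time_s: 14.85
tool_pos: [0.4769, 0.3537, 0.0985]
eef_rot: [[-0.863, 0.505, -0.002], [0.505, 0.863, -0.001], [0.001, -0.001, -1.0]]
force: [-3.4, -0.7, 0.6]
finger_gap: 0.0006
```

```bash
cat > ft.py <<'E'
from plan import *
S();s=bot.get_state();R=np.array(s['eef_rot']);print('tool-frame F',(R.T@np.array(s['force'])).round(1))
E
python3 ft.py
```

```text
14.85 [0.4769 0.3537 0.0985] yang 59.7 F [-3.4 -0.7  0.6] T [-0.28  0.58  0.06] gap 0.0006 q [ 0.44  0.61  1.46  0.    1.07 -0.6 ]
tool-frame F [ 2.5 -2.4 -0.6]
```

Request:
play_rows(motion=[0.9,5.6,0,2,0,0.9,5.6,0,2,0,0.9,5.6,0,2,0])

```text
time_s: 15.22
tool_pos: [0.4824, 0.3681, 0.0979]
eef_rot: [[-0.806, 0.592, -0.006], [0.592, 0.806, -0.004], [0.002, -0.007, -1.0]]
force: [-10.9, -10.7, 3.4]
finger_gap: 0.0007
```

```bash
python3 ft.py; python3 wr.py w3
```

```text
15.22 [0.4824 0.3681 0.0979] yang 53.7 F [-10.9 -10.7   3.4] T [-1.45  1.67  0.14] gap 0.0007 q [ 0.46  0.64  1.41 -0.    1.1  -0.48]
tool-frame F [  2.5 -15.1  -3.3]
15.22 [0.4824 0.3681 0.0979] yang 53.7 F [-10.9 -10.7   3.4] T [-1.45  1.67  0.14] gap 0.0007 q [ 0.46  0.64  1.41 -0.    1.1  -0.48]
top black 144 [0.5493 0.3583 0.1138] ang -153.9 near [0.7324 0.4482] far [0.5187 0.3433] L 0.2382 A [0.7669 0.4651]
scene black 155 [0.5027 0.3714 0.116 ] ang -173.1 near [0.5436 0.3763] far [0.4753 0.368 ] L 0.0688 A [0.6658 0.3912]
```

View pics/w3_scene.png

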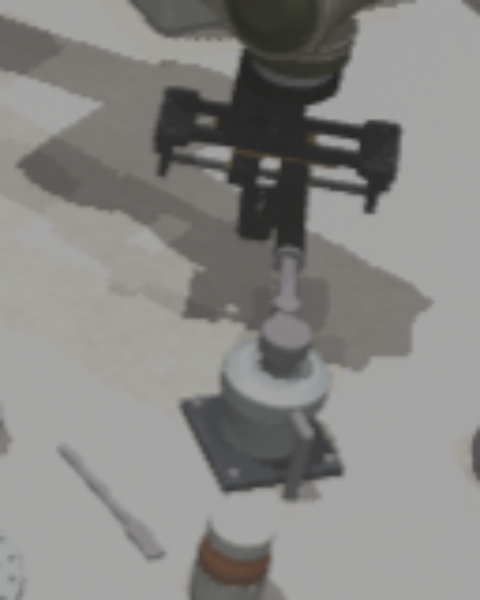

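Request:
play_rows(motion=[0.9,5.6,0,2.5,0,0.9,5.6,0,2.5,0])

```text
time_s: 15.58
tool_pos: [0.4869, 0.3784, 0.0978]
eef_rot: [[-0.751, 0.66, -0.008], [0.66, 0.751, -0.004], [0.003, -0.008, -1.0]]
force: [-16.0, -7.7, 5.3]
finger_gap: 0.0003
```

```bash
python3 ft.py; python3 wr.py w4
```

```text
15.57 [0.4869 0.3784 0.0978] yang 48.7 F [-16.   -7.7   5.3] T [-1.06  2.28  0.26] gap 0.0003 q [ 0.47  0.66  1.37  0.    1.12 -0.38]
tool-frame F [  7.  -16.4  -5.2]
15.57 [0.4869 0.3784 0.0978] yang 48.7 F [-16.   -7.7   5.3] T [-1.06  2.28  0.26] gap 0.0003 q [ 0.47  0.66  1.37  0.    1.12 -0.38]
top black 146 [0.5505 0.3637 0.1142] ang -149.0 near [0.7258 0.4691] far [0.5253 0.3486] L 0.234 A [0.7605 0.4899]
scene black 163 [0.5076 0.383  0.1161] ang 160.1 near [0.5468 0.3688] far [0.4567 0.4014] L 0.0958 A [0.6499 0.3316]
```

View pics/w4_scene.png

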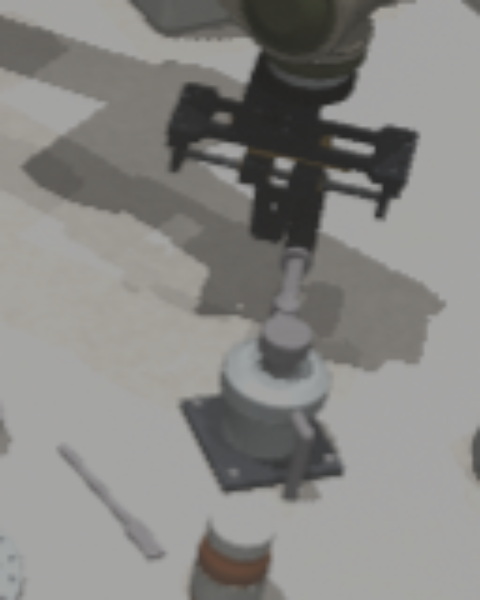

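Request:
play_rows(motion=[0.5,5.6,0,2.5,0,0.5,5.6,0,2.5,0])

```text
time_s: 15.92
tool_pos: [0.4926, 0.3881, 0.0976]
eef_rot: [[-0.691, 0.723, -0.01], [0.723, 0.691, -0.003], [0.005, -0.009, -1.0]]
force: [-21.6, -2.5, 4.8]
finger_gap: 0.0003
```

```bash
python3 ft.py; python3 wr.py w5
```

```text
15.93 [0.4926 0.3881 0.0976] yang 43.7 F [-21.6  -2.5   4.8] T [-0.32  3.1   0.33] gap 0.0003 q [ 0.48  0.68  1.33  0.    1.13 -0.28]
tool-frame F [ 13.1 -17.3  -4.5]
15.93 [0.4926 0.3881 0.0976] yang 43.7 F [-21.6  -2.5   4.8] T [-0.32  3.1   0.33] gap 0.0003 q [ 0.48  0.68  1.33  0.    1.13 -0.28]
top black 153 [0.5562 0.3699 0.1137] ang -132.8 near [0.6961 0.5209] far [0.5435 0.3563] L 0.2244 A [0.7268 0.5541]
scene black 175 [0.5128 0.3936 0.1161] ang 138.7 near [0.5457 0.3647] far [0.4647 0.436 ] L 0.108 A [0.6235 0.2963]
```

View pics/w5_scene.png

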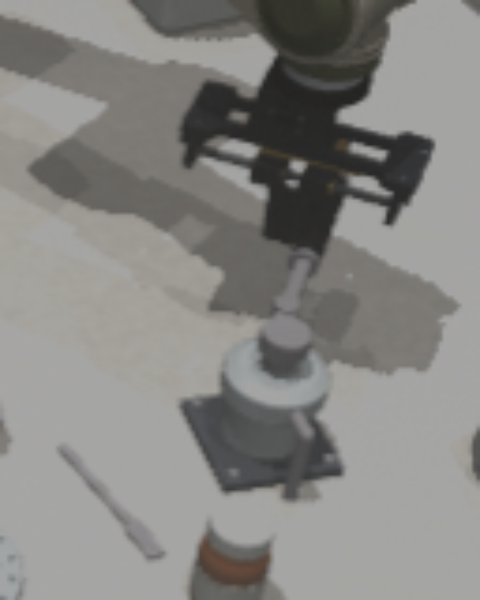

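View pics/w5_top.png

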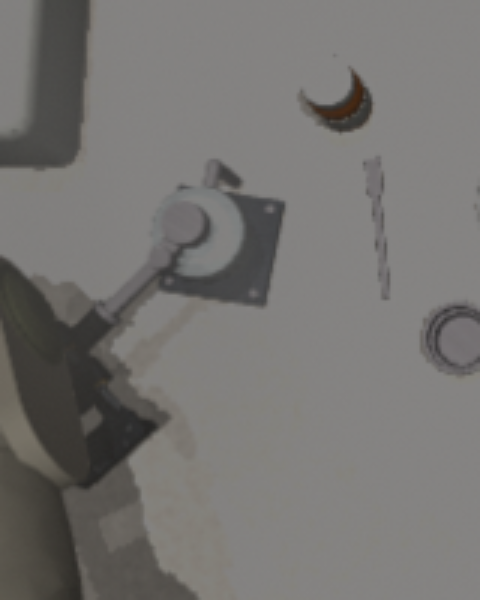

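Request:
play_rows(motion=[-0.5,-5.6,0,-2.5,0,-0.5,-5.6,0,-2.5,0,-0.9,-5.6,0,-2.5,0,-0.9,-5.6,0,-2.5,0,0,-10,0,0,0,0,-20,0,0,0,0,-20,0,0,0])

```text
time_s: 16.9
tool_pos: [0.4537, 0.3294, 0.0989]
eef_rot: [[-0.806, 0.592, 0.001], [0.592, 0.806, 0.001], [-0.001, 0.001, -1.0]]
force: [0.0, -0.6, 0.6]
finger_gap: 0.0007
```

Request:
play_rows(motion=[0,0,-30,0,1,0,0,-40,0,1,0,0,-40,0,1,0,0,-30,0,1,-10,-40,0,0,1,-10,-40,0,0,1,0,0,0,0,1])

```text
time_s: 17.77
tool_pos: [0.4221, 0.2523, 0.2394]
eef_rot: [[-0.805, 0.594, 0.002], [0.594, 0.805, 0.001], [-0.001, 0.001, -1.0]]
force: [0.7, -0.1, -0.2]
finger_gap: 0.0684
```

```bash
python3 wr.py w6;python3 m.py | grep cup
```

```text
17.77 [0.4221 0.2523 0.2394] yang 53.6 F [ 0.7 -0.1 -0.2] T [ 0.01  0.02 -0.04] gap 0.0684 q [ 0.3   0.25  1.61  0.    1.28 -0.64]
top black 128 [0.5476 0.3545 0.1145] ang -177.8 near [0.7042 0.3606] far [0.5112 0.3531] L 0.1931 A [0.7651 0.3629]
scene black 140 [0.4927 0.3858 0.1184] ang 149.4 near [0.5386 0.3586] far [0.446  0.4134] L 0.1076 A [0.6279 0.3058]
cup 0.89 [ 0.5357 -0.0861] r 0.0297 71 bbox [ 0.505 -0.114  0.022] [ 0.565 -0.057  0.036] [ 0.5352 -0.0859  0.0293]
cup 0.61 [ 0.4209 -0.1265] r 0.0307 113 bbox [ 0.39  -0.159  0.023] [ 0.452 -0.094  0.037] [ 0.421  -0.1264  0.03  ]
cup 0.59 [0.5401 0.0781] r 0.0305 113 bbox [0.508 0.046 0.022] [0.571 0.108 0.037] [0.5399 0.0771 0.0296]
cup 0.76 [ 0.4243 -0.1273] r 0.0308 161 bbox [ 0.389 -0.16   0.022] [ 0.459 -0.095  0.038] [ 0.4241 -0.1271  0.0301]
cup 0.63 [0.544  0.0775] r 0.0309 164 bbox [0.507 0.044 0.022] [0.579 0.11  0.04 ] [0.5432 0.077  0.031 ]
cup 0.27 [0.5847 0.3579] r 0.0914 1152 bbox [0.434 0.26  0.022] [0.702 0.429 0.124] [0.5681 0.3442 0.0732]
```

View pics/w6_scene.png

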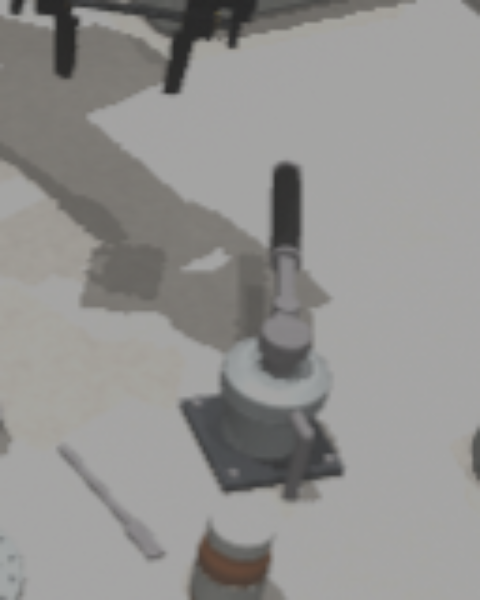

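View pics/w6_top.png

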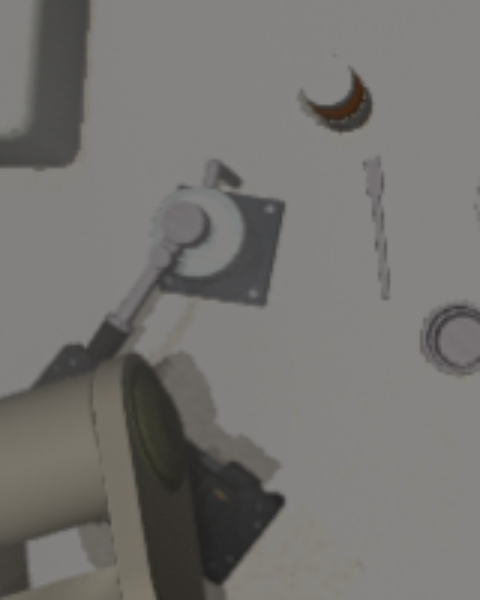

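```bash
cat > cups.py <<'E'
from h import *
from plan import *
def circ(q):
    A=np.c_[2*q[:,:2],np.ones(len(q))];x=np.linalg.lstsq(A,(q[:,:2]**2).sum(1),rcond=None)[0];return x[:2],np.sqrt(x[2]+x[:2]@x[:2])
def img_fit(s,reg,z):
    """outline of region -> world at height z -> enclosing/ fit circle"""
    cs,_=cv2.findContours(reg.astype(np.uint8),cv2.RETR_EXTERNAL,cv2.CHAIN_APPROX_NONE);c=max(cs,key=cv2.contourArea)[:,0]
    W=np.array([at_z(s,p,z)[:2] for p in c]);return circ(W)
def look(zoom=None):
    for c in('top','scene'):
        s=snap(c);P=cloud(s);print(c)
        for d in bot.cut_out('cup0',c):
            r=d['region'];q=P[r];z0=np.nanpercentile(q[:,2],97)
            q=q[q[:,2]>z0-.01]
            if len(q)>10 and d['score']>.3:
                x,rad=circ(q);print(' cup',round(d['score'],2),x.round(4),'r',rad.round(4),'ztop',z0.round(3),'uv',np.round(d['uv']))
        for d in bot.cut_out('plate',c)[:1]:
            x,rad=img_fit(s,d['region'],.006);print(' plate',round(d['score'],2),x.round(4),rad.round(4))
        if zoom is not None:
            u,v=map(int,proj(s,zoom));cv2.imwrite(f'pics/c_{c}.png',cv2.cvtColor(cv2.resize(s['img'][max(v-60,0):v+60,max(u-60,0):u+60],(600,600)),cv2.COLOR_RGB2BGR))
if __name__=='__main__':
    import sys
    S();look([float(a) for a in sys.argv[1:4]] if len(sys.argv)>3 else None)
E
python3 cups.py; python3 - <<'E'
from plan import *
plan([.542,.0777,.14],0,8,1)
E
```

```text
18.43 [0.4224 0.2538 0.2387] yang 53.7 F [0.5 0.1 0.1] T [-0.06  0.01 -0.02] gap 0.0881 q [ 0.3   0.25  1.61 -0.    1.28 -0.63]
top
 cup 0.94 [ 0.421  -0.1266] r 0.0308 ztop 0.034 uv [317. 259.]
 cup 0.73 [0.5769 0.3302] r 0.0477 ztop 0.122 uv [139. 188.]
 cup 0.69 [0.5401 0.0787] r 0.0308 ztop 0.034 uv [243. 213.]
 cup 0.62 [ 0.536  -0.0865] r 0.0303 ztop 0.034 uv [301. 215.]
 plate 0.71 [0.6705 0.0096] 0.0585
scene
 cup 0.86 [ 0.5399 -0.0875] r 0.0308 ztop 0.035 uv [317. 223.]
 cup 0.72 [ 0.4248 -0.1276] r 0.0306 ztop 0.034 uv [293. 202.]
 cup 0.58 [0.544  0.0779] r 0.0308 ztop 0.034 uv [369. 210.]
 cup 0.48 [ 0.5461 -0.3209] r 0.0358 ztop 0.111 uv [237. 225.]
 plate 0.91 [0.6739 0.0086] 0.0588
[-25, -9, 12, 6.7, 1, -26, -6, 13, 6.7, 1, -26, -3, 12, 6.7, 1, -27, 1, 12, 6.7, 1, -26, 3, 13, 6.7, 1, -26, 7, 12, 6.7, 1, -25, 9, 12, 6.7, 1, -24, 12, 13, 6.7, 1]
a0 53.6 end [541.6  77.3 139.7] 0.0
```

Request:
play_rows(motion=[-25,-9,12,6.7,1,-26,-6,13,6.7,1,-26,-3,12,6.7,1,-27,1,12,6.7,1,-26,3,13,6.7,1,-26,7,12,6.7,1,-25,9,12,6.7,1,-24,12,13,6.7,1])

```text
time_s: 19.73
tool_pos: [0.5421, 0.0765, 0.1394]
eef_rot: [[0.003, 1.0, 0.0], [1.0, -0.003, 0.0], [0.0, 0.0, -1.0]]
force: [0.2, 0.1, -0.6]
finger_gap: 0.088
```

Request:
play_rows(motion=[0,0,0,0,1])

```text
time_s: 19.85
tool_pos: [0.5417, 0.0762, 0.1388]
eef_rot: [[0.001, 1.0, -0.002], [1.0, -0.001, 0.0], [0.0, -0.002, -1.0]]
force: [-0.7, 0.3, -0.3]
finger_gap: 0.0881
```

```bash
python3 cups.py .542 .078 .03;python3 - <<'E'
from plan import *
plan([.542,.0782,.027],0,4,1)
E
```

```text
19.85 [0.5417 0.0762 0.1388] yang -0.1 F [-0.7  0.3 -0.3] T [-0.02  0.12 -0.05] gap 0.0881 q [-0.07  0.47  1.57 -0.    1.1  -0.07]
top
 cup 0.9 [ 0.4205 -0.1263] r 0.0303 ztop 0.034 uv [316. 259.]
 cup 0.7 [ 0.5359 -0.0865] r 0.0305 ztop 0.034 uv [303. 215.]
 plate 0.93 [0.6711 0.0085] 0.058
scene
 cup 0.89 [ 0.5401 -0.0868] r 0.0308 ztop 0.034 uv [317. 221.]
 cup 0.74 [0.5445 0.0777] r 0.0306 ztop 0.035 uv [367. 211.]
 cup 0.58 [ 0.4248 -0.1274] r 0.0306 ztop 0.035 uv [292. 201.]
 cup 0.56 [0.5165 0.358 ] r 0.056 ztop 0.123 uv [459. 160.]
 plate 0.61 [ 0.3496 -0.2772] 0.0466
[0, 0, 28, 0, 1, 0, 0, 29, 0.1, 1, 0, 0, 28, 0, 1, 0, 1, 28, 0, 1]
a0 0.1 end [542.4  78.   27.3] 0.0
```

View pics/c_scene.png

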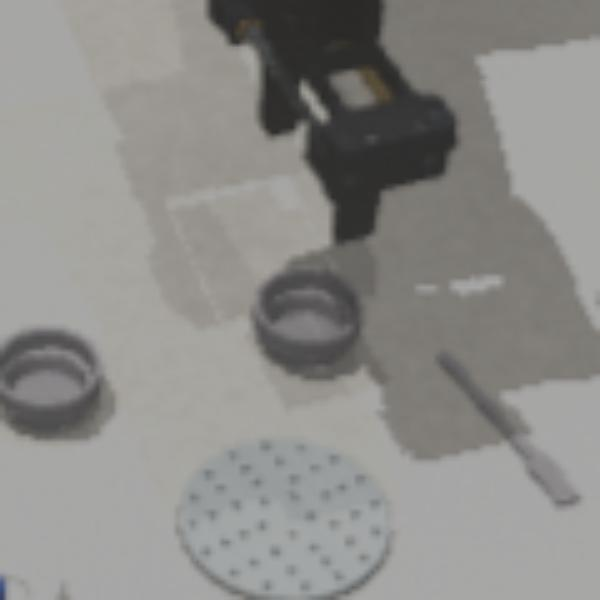

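Request:
play_rows(motion=[1,0,28,0,1,1,0,29,0,1,0,0,28,0,1,0,0,27,0,1,0,0,0,0,1])

```text
time_s: 20.78
tool_pos: [0.5405, 0.0797, 0.0267]
eef_rot: [[-0.002, 1.0, -0.003], [1.0, 0.002, 0.0], [0.0, -0.003, -1.0]]
force: [0.8, 0.5, 0.6]
finger_gap: 0.0879
```

Request:
play_rows(motion=[0,0,0,0,0,0,0,0,0,0,0,0,0,0,0,0,0,0,0,0], force=25)

```text
time_s: 21.28
tool_pos: [0.5422, 0.0793, 0.0289]
eef_rot: [[-0.001, 1.0, 0.002], [1.0, 0.001, -0.0], [-0.0, 0.002, -1.0]]
force: [-1.2, 0.0, 7.3]
finger_gap: 0.0668
```

```bash
python3 ft.py;python3 - <<'E'
from plan import *
plan([.542,.0777,.1],0,2,0)
plan([.672,.009,.1],0,4,0)
E
```

```text
21.27 [0.5422 0.0793 0.0289] yang 0.0 F [-1.2  0.   7.3] T [ 0.03  0.1  -0.04] gap 0.0668 q [-0.07  0.63  1.65  0.    0.86 -0.07]
tool-frame F [ 0.  -1.2 -7.3]
[-1, 0, -36, 0, 0, -1, 0, -35, 0, 0]
a0 0.0 end [542.2  77.3  99.9] 0.0
[-18, 32, -18, 0, 0, -17, 33, -18, 0, 0, -18, 32, -17, 0, 0, -17, 33, -18, 0, 0]
a0 0.0 end [672.3   9.4  99.9] 0.0
```

Request:
play_rows(motion=[0,0,0,0,0,0,0,0,0,0,0,0,-20,0,0,0,0,-25,0,0,0,0,-25,0,0,0,0,0,0,0])

```text
time_s: 22.02
tool_pos: [0.5423, 0.0792, 0.0991]
eef_rot: [[-0.001, 1.0, 0.003], [1.0, 0.001, -0.0], [-0.0, 0.003, -1.0]]
force: [0.5, 0.6, -0.8]
finger_gap: 0.067
```

```bash
python3 ft.py;python3 - <<'E'
from plan import *
plan([.672,.009,.1],0,4,0)
from h import *
s=snap('scene');cv2.imwrite('pics/l1.png',cv2.cvtColor(cv2.resize(s['img'][140:290,280:480],(800,600)),cv2.COLOR_RGB2BGR))
E
```

```text
22.02 [0.5423 0.0792 0.0991] yang 0.0 F [ 0.5  0.6 -0.8] T [-0.06  0.1  -0.02] gap 0.067 q [-0.07  0.52  1.61 -0.    1.   -0.07]
tool-frame F [0.6 0.5 0.8]
[-18, 32, 0, 0, 0, -17, 33, 0, 0, 0, -18, 32, -1, 0, 0, -17, 33, 0, 0, 0]
a0 0.0 end [672.3   9.3 100.1] 0.0
```

View pics/l1.png

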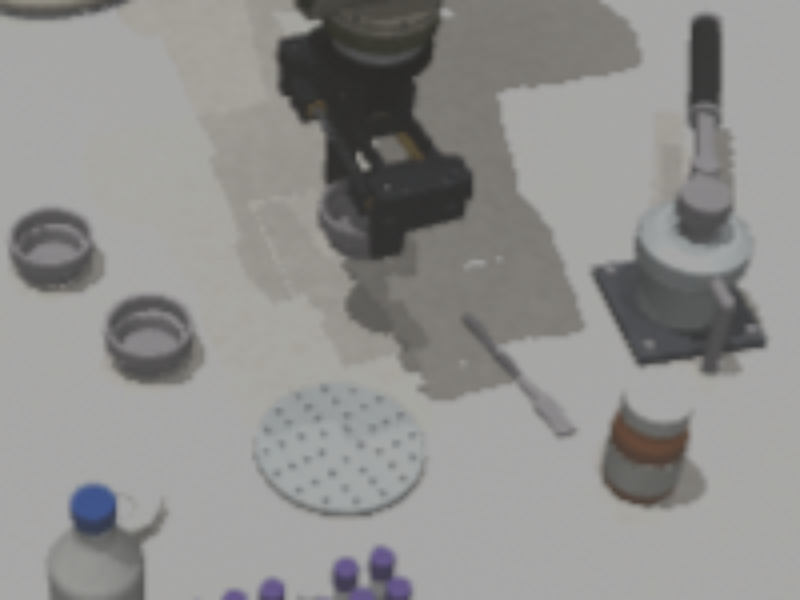

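Request:
play_rows(motion=[-18,32,0,0,0,-17,33,0,0,0,-18,32,0,0,0,-17,33,0,0,0,0,0,25,0,0,0,0,25,0,0,0,0,10,0,0,0,0,0,0,0])

```text
time_s: 23.08
tool_pos: [0.6711, 0.0094, 0.037]
eef_rot: [[-0.001, 1.0, -0.002], [1.0, 0.001, 0.0], [0.0, -0.002, -1.0]]
force: [0.3, 0.6, -0.9]
finger_gap: 0.0669
```

```bash
python3 ft.py
```

```text
23.07 [0.6711 0.0094 0.037 ] yang 0.0 F [ 0.3  0.6 -0.9] T [-0.01  0.01  0.03] gap 0.0669 q [-0.16  0.84  1.21 -0.    1.09 -0.16]
tool-frame F [0.6 0.3 0.9]
```

Request:
play_rows(motion=[0,0,1.5,0,0,0,0,0,0,0])

```text
time_s: 23.32
tool_pos: [0.6716, 0.0094, 0.0364]
eef_rot: [[-0.001, 1.0, -0.0], [1.0, 0.001, -0.0], [-0.0, -0.0, -1.0]]
force: [-1.1, -0.3, 2.0]
finger_gap: 0.067
```

```bash
python3 ft.py
```

```text
23.32 [0.6716 0.0094 0.0364] yang 0.1 F [-1.1 -0.3  2. ] T [-0.04  0.32 -0.05] gap 0.067 q [-0.16  0.84  1.21 -0.    1.09 -0.16]
tool-frame F [-0.3 -1.1 -2. ]
```

Contact (2 N). Release and rise, then look.

Request:
play_rows(motion=[0,0,0,0,0.9,0,0,0,0,1,0,0,0,0,1,0,0,-10,0,1,0,0,-30,0,1,0,0,-40,0,1,0,0,-30,0,1,0,0,0,0,1])

```text
time_s: 24.32
tool_pos: [0.6726, 0.0092, 0.1493]
eef_rot: [[-0.001, 1.0, 0.005], [1.0, 0.001, -0.001], [-0.001, 0.005, -1.0]]
force: [-0.7, -0.2, -1.0]
finger_gap: 0.0881
```

```bash
python3 cups.py .672 .009 .03; python3 - <<'E'
from plan import *
plan([.5383,-.0868,.14],0,5,1)
E
```

```text
24.32 [0.6726 0.0092 0.1493] yang 0.0 F [-0.7 -0.2 -1. ] T [-0.05  0.06 -0.02] gap 0.0881 q [-0.16  0.72  1.13 -0.    1.29 -0.16]
top
 cup 0.96 [ 0.5362 -0.0864] r 0.0305 ztop 0.034 uv [303. 214.]
 cup 0.59 [ 0.4208 -0.1267] r 0.0303 ztop 0.035 uv [319. 262.]
 plate 0.72 [ 0.6657 -0.0255] 0.029
scene
 cup 0.91 [0.6726 0.008 ] r 0.031 ztop 0.043 uv [362. 245.]
 cup 0.71 [ 0.5401 -0.087 ] r 0.0311 ztop 0.035 uv [317. 222.]
 cup 0.56 [ 0.4249 -0.1274] r 0.0306 ztop 0.036 uv [291. 204.]
 plate 0.78 [0.677 0.008] 0.0513
[-19, -27, 1, 0, 1, -19, -26, 1, 0, 1, -20, -27, 1, 0, 1, -19, -26, 1, 0, 1, -19, -27, 1, 0, 1]
a0 0.0 end [538.3 -86.7 139.9] 0.0
```

View pics/c_scene.png

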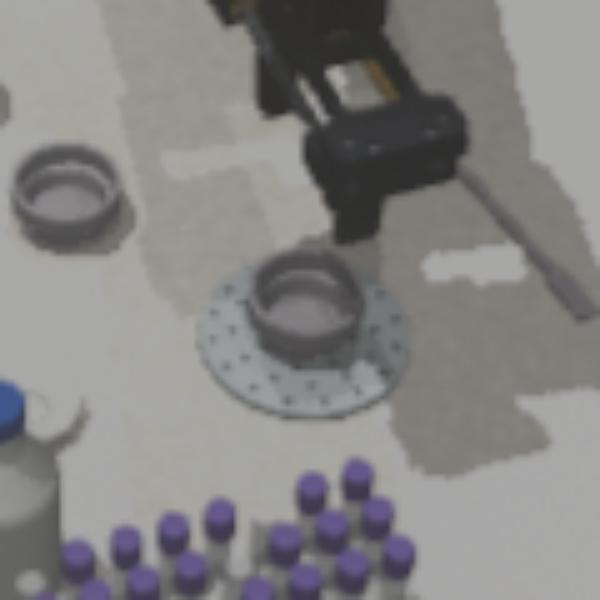

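Request:
play_rows(motion=[-19,-27,1,0,1,-19,-26,1,0,1,-20,-27,1,0,1,-19,-26,1,0,1,-19,-27,1,0,1,0,0,0,0,1])

```text
time_s: 25.38
tool_pos: [0.5376, -0.0875, 0.1409]
eef_rot: [[0.001, 1.0, -0.001], [1.0, -0.001, 0.0], [0.0, -0.001, -1.0]]
force: [0.1, -0.4, -0.8]
finger_gap: 0.0879
```

```bash
python3 cups.py .538 -.087 .03; python3 - <<'E'
from plan import *
plan([.5382,-.0868,.0275],0,4,1)
E
```

```text
25.38 [ 0.5376 -0.0875  0.1409] yang -0.1 F [ 0.1 -0.4 -0.8] T [-0.06  0.05 -0.01] gap 0.0879 q [-0.38  0.46  1.58 -0.    1.1  -0.38]
top
 cup 0.94 [ 0.42   -0.1285] r 0.0294 ztop 0.035 uv [318. 257.]
 cup 0.76 [0.6681 0.0088] r 0.0301 ztop 0.042 uv [268. 164.]
 plate 0.93 [0.6734 0.012 ] 0.0503
scene
 cup 0.95 [ 0.5399 -0.0869] r 0.0309 ztop 0.035 uv [318. 219.]
 cup 0.8 [0.6727 0.0079] r 0.0311 ztop 0.043 uv [364. 242.]
 cup 0.59 [ 0.4247 -0.1272] r 0.0307 ztop 0.036 uv [292. 201.]
 plate 0.91 [0.6768 0.0079] 0.0527
[0, 0, 28, 0, 1, 0, 0, 29, 0, 1, 0, -1, 28, 0.1, 1, -1, 0, 29, 0, 1]
a0 0.1 end [538.1 -87.3  27. ] -0.0
```

View pics/c_scene.png

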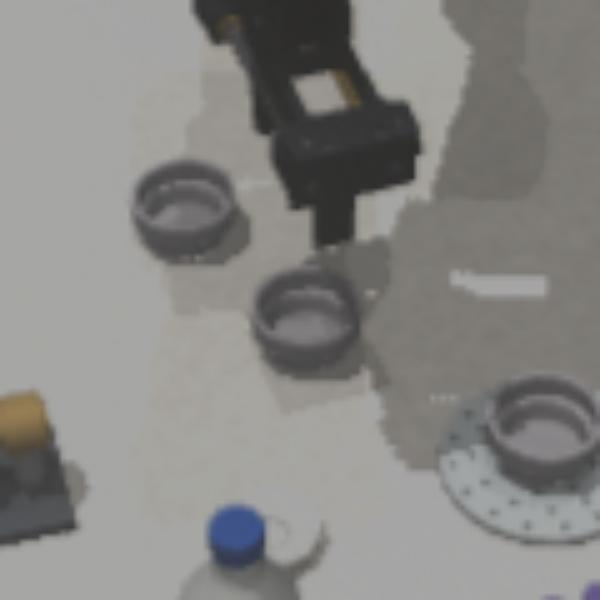

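Request:
play_rows(motion=[0,0,28,0,1,0,0,29,0,1,0,0,28,0,1,0.5,0,28,0,1,0,0,0,0,1])

```text
time_s: 26.3
tool_pos: [0.5379, -0.0855, 0.0267]
eef_rot: [[-0.001, 1.0, -0.004], [1.0, 0.001, 0.001], [0.001, -0.004, -1.0]]
force: [0.2, -0.3, 0.1]
finger_gap: 0.088
```

Request:
play_rows(motion=[0,0,0,0,0,0,0,0,0,0,0,0,0,0,0,0,0,0,0,0,0,0,0,0,0,0,0,0,0,0])

```text
time_s: 27.05
tool_pos: [0.5392, -0.0864, 0.0293]
eef_rot: [[-0.001, 1.0, 0.002], [1.0, 0.001, -0.001], [-0.001, 0.002, -1.0]]
force: [-0.7, 0.2, 6.9]
finger_gap: 0.0664
```

```bash
python3 ft.py
```

```text
27.05 [ 0.5392 -0.0864  0.0293] yang 0.0 F [-0.7  0.2  6.9] T [0.07 0.23 0.08] gap 0.0664 q [-0.37  0.63  1.66  0.    0.85 -0.37]
tool-frame F [ 0.2 -0.7 -6.9]
```

Request:
play_rows(motion=[0,0,-20,0,0,0,0,-30,0,0,0,0,-30,0,0,0,0,0,0,0])

```text
time_s: 27.55
tool_pos: [0.5395, -0.0865, 0.1099]
eef_rot: [[-0.001, 1.0, 0.004], [1.0, 0.001, -0.001], [-0.001, 0.004, -1.0]]
force: [0.7, -0.7, -1.6]
finger_gap: 0.0664
```

```bash
python3 ft.py;python3 - <<'E'
from plan import *
plan([.6704,.0084,.107],0,5,0)
E
```

```text
27.55 [ 0.5395 -0.0865  0.1099] yang 0.0 F [ 0.7 -0.7 -1.6] T [-0.09  0.08  0.01] gap 0.0664 q [-0.37  0.51  1.61  0.    1.02 -0.37]
tool-frame F [-0.7  0.7  1.6]
[19, 26, 1, 0, 0, 19, 26, 0, 0, 0, 19, 27, 1, 0, 0, 19, 26, 0, 0, 0, 19, 26, 1, 0, 0]
a0 0.0 end [670.4   8.6 106.9] 0.0
```

Request:
play_rows(motion=[19,26,1,0,0,19,26,0,0,0,19,27,1,0,0,19,26,0,0,0,19,26,1,0,0,0,0,0,0,0])

```text
time_s: 28.3
tool_pos: [0.6697, 0.0101, 0.1028]
eef_rot: [[-0.002, 1.0, -0.002], [1.0, 0.002, 0.0], [0.0, -0.002, -1.0]]
force: [0.1, 0.0, -1.1]
finger_gap: 0.0665
```

```bash
python3 ft.py;python3 - <<'E'
from plan import *
plan([.6704,.0084,.056],0,4,0)
E
```

```text
28.3 [0.6697 0.0101 0.1028] yang 0.1 F [ 0.1  0.  -1.1] T [-0.08  0.11  0.04] gap 0.0665 q [-0.16  0.76  1.18  0.    1.21 -0.16]
tool-frame F [0.  0.1 1.1]
[0, 0, 12, 0, 0, -1, 0, 11, 0.1, 0, 0, 1, 12, 0, 0, -1, 0, 12, 0, 0]
a0 0.1 end [670.7   8.1  55.8] 0.0
```

Request:
play_rows(motion=[-1,0,12,0,0,0,0,12,0,0,0,0.5,12,0,0,-0.5,0,10,0,0,0,0,0,0,0,0,0,0,0,0])

```text
time_s: 29.05
tool_pos: [0.6703, 0.0073, 0.0596]
eef_rot: [[-0.001, 1.0, 0.001], [1.0, 0.001, -0.0], [-0.0, 0.001, -1.0]]
force: [0.7, -0.8, -1.8]
finger_gap: 0.0665
```

```bash
python3 ft.py
```

```text
29.05 [0.6703 0.0073 0.0596] yang 0.0 F [ 0.7 -0.8 -1.8] T [-0.08 -0.    0.01] gap 0.0665 q [-0.16  0.81  1.21 -0.    1.12 -0.16]
tool-frame F [-0.8  0.7  1.8]
```

Request:
play_rows(motion=[0.5,0,3,0,0,0,0,3,0,0,0,0,1,0,0,0,0,0,0,0])

```text
time_s: 29.55
tool_pos: [0.6702, 0.0079, 0.0533]
eef_rot: [[-0.001, 1.0, 0.001], [1.0, 0.001, -0.0], [-0.0, 0.001, -1.0]]
force: [-4.0, 1.3, 7.1]
finger_gap: 0.0666
```

```bash
python3 ft.py
```

```text
29.55 [0.6702 0.0079 0.0533] yang 0.1 F [-4.   1.3  7.1] T [ 0.01  0.73 -0.01] gap 0.0666 q [-0.16  0.82  1.21  0.    1.11 -0.16]
tool-frame F [ 1.3 -4.  -7.1]
```

Seated at the expected height (0.0533). Release and look.

Request:
play_rows(motion=[0,0,0,0,0.9,0,0,0,0,1,0,0,0,0,1,0,0,-10,0,1,0,0,-30,0,1,0,0,-40,0,1,0,0,-20,0,1,0,0,0,0,1])

```text
time_s: 30.55
tool_pos: [0.6708, 0.0078, 0.1543]
eef_rot: [[-0.001, 1.0, 0.004], [1.0, 0.001, -0.001], [-0.001, 0.004, -1.0]]
force: [-0.5, 0.4, 1.3]
finger_gap: 0.0881
```

```bash
python3 cups.py .672 .009 .03; python3 - <<'E'
from plan import *
plan([.4227,-.127,.14],0,8,1)
E
```

```text
30.55 [0.6708 0.0078 0.1543] yang 0.0 F [-0.5  0.4  1.3] T [-0.09  0.05 -0.05] gap 0.0881 q [-0.16  0.71  1.13 -0.    1.3  -0.16]
top
 cup 0.91 [ 0.4208 -0.1267] r 0.0306 ztop 0.034 uv [316. 257.]
 plate 0.78 [ 0.6646 -0.0253] 0.0292
scene
 cup 0.82 [ 0.4248 -0.1277] r 0.0306 ztop 0.035 uv [292. 201.]
 cup 0.77 [0.6714 0.0069] r 0.0306 ztop 0.059 uv [362. 242.]
 cup 0.52 [0.6734 0.0069] r 0.0302 ztop 0.042 uv [363. 252.]
 plate 0.73 [0.6766 0.0063] 0.0515
[-17, -31, 1, 0, 1, -17, -31, 2, 0, 1, -17, -31, 1, 0, 1, -16, -31, 2, 0, 1, -17, -30, 1, 0, 1, -17, -31, 1, 0, 1, -17, -31, 2, 0, 1, -17, -31, 1, 0, 1]
a0 0.0 end [ 422.9 -127.3  140.1] 0.0
```

View pics/c_scene.png

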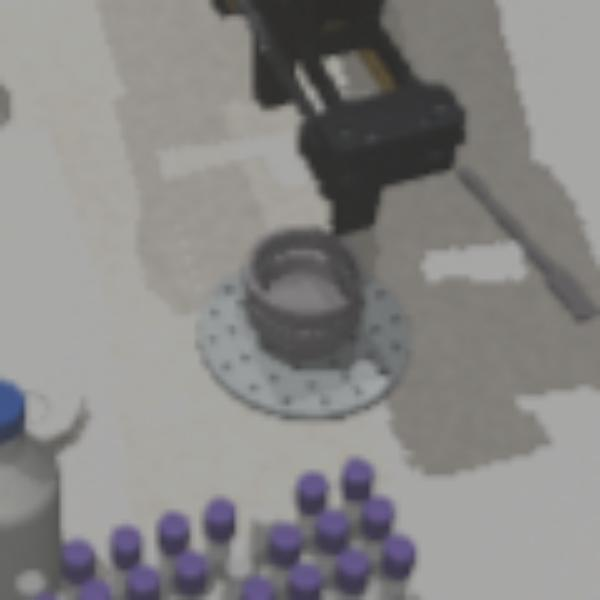

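Request:
play_rows(motion=[-17,-31,1,0,1,-17,-31,2,0,1,-17,-31,1,0,1,-16,-31,2,0,1,-17,-30,1,0,1,-17,-31,1,0,1,-17,-31,2,0,1,-17,-31,1,0,1])

```text
time_s: 31.85
tool_pos: [0.4221, -0.1277, 0.1409]
eef_rot: [[-0.001, 1.0, -0.0], [1.0, 0.001, 0.0], [0.0, -0.0, -1.0]]
force: [0.4, 0.3, -0.2]
finger_gap: 0.0879
```

Request:
play_rows(motion=[0,0,0,0,1,0,0,0,0,1])

```text
time_s: 32.1
tool_pos: [0.4237, -0.1273, 0.1413]
eef_rot: [[-0.001, 1.0, 0.0], [1.0, 0.001, -0.0], [-0.0, 0.0, -1.0]]
force: [-0.3, -1.3, -0.5]
finger_gap: 0.0882
```

```bash
python3 cups.py .4227 -.127 .03; python3 - <<'E'
from plan import *
plan([.4228,-.127,.0275],0,4,1)
E
```

```text
32.1 [ 0.4237 -0.1273  0.1413] yang 0.0 F [-0.3 -1.3 -0.5] T [-0.11  0.03  0.05] gap 0.0882 q [-0.56  0.26  1.88  0.    1.   -0.56]
top
 cup 0.61 [0.6671 0.0079] r 0.0306 ztop 0.059 uv [268. 163.]
 plate 0.91 [0.6708 0.0105] 0.0579
scene
 cup 0.74 [ 0.4249 -0.1273] r 0.0309 ztop 0.035 uv [294. 202.]
 cup 0.61 [0.6708 0.0071] r 0.0308 ztop 0.059 uv [363. 239.]
 plate 0.95 [0.6758 0.0083] 0.0514
[0, 0, 28, 0, 1, 0, 0, 29, 0, 1, 0, -1, 28, 0.1, 1, 0, 0, 29, 0, 1]
a0 0.1 end [ 422.5 -127.1   27.1] -0.0
```

View pics/c_scene.png

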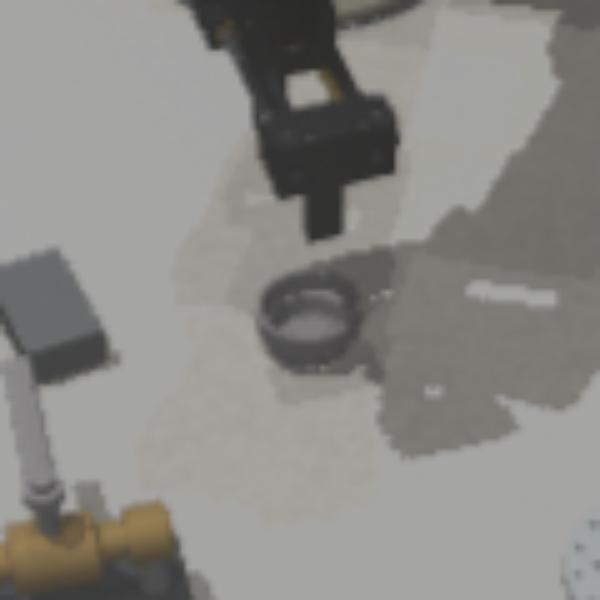

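Request:
play_rows(motion=[0,0,28,0,1,0,0,29,0,1,0,0,28,0,1,0,0,28,0,1,0,0,0,0,1])

```text
time_s: 33.02
tool_pos: [0.4225, -0.1268, 0.0271]
eef_rot: [[-0.001, 1.0, -0.003], [1.0, 0.001, 0.002], [0.002, -0.003, -1.0]]
force: [-0.5, 0.1, 0.6]
finger_gap: 0.0884
```

Request:
play_rows(motion=[0,0,0,0,0,0,0,0,0,0,0,0,0,0,0,0,0,0,0,0,0,0,0,0,0,0,0,0,0,0])

```text
time_s: 33.78
tool_pos: [0.4237, -0.1276, 0.0291]
eef_rot: [[-0.001, 1.0, 0.001], [1.0, 0.001, -0.001], [-0.001, 0.001, -1.0]]
force: [-0.7, 0.6, 7.7]
finger_gap: 0.0664
```

Request:
play_rows(motion=[0,0,-20,0,0,0,0,-35,0,0,0,0,-35,0,0,0,0,0,0,0])

```text
time_s: 34.28
tool_pos: [0.4241, -0.1279, 0.1202]
eef_rot: [[-0.001, 1.0, 0.004], [1.0, 0.001, -0.003], [-0.003, 0.004, -1.0]]
force: [0.3, 0.4, -2.1]
finger_gap: 0.0668
```

```bash
python3 ft.py;python3 - <<'E'
from plan import *
plan([.669,.0075,.123],0,8,0)
E
```

```text
34.27 [ 0.4241 -0.1279  0.1202] yang 0.1 F [ 0.3  0.4 -2.1] T [-0.08  0.05 -0.02] gap 0.0668 q [-0.56  0.29  1.9  -0.    0.94 -0.56]
tool-frame F [0.4 0.3 2.1]
[17, 31, 0, 0, 0, 17, 30, -1, 0, 0, 17, 31, 0, 0, 0, 17, 31, 0, 0, 0, 16, 30, -1, 0, 0, 17, 31, 0, 0, 0, 17, 30, 0, 0, 0, 17, 31, -1, 0.1, 0]
a0 0.1 end [669.    7.4 123.2] -0.0
```

Request:
play_rows(motion=[17,31,0,0,0,17,30,-1,0,0,17,31,0,0,0,17,31,0,0,0,16,30,-1,0,0,17,31,0,0,0,17,30,0,0,0,17,31,-1,0,0])

```text
time_s: 35.28
tool_pos: [0.6684, 0.0085, 0.1191]
eef_rot: [[-0.001, 1.0, -0.003], [1.0, 0.001, 0.0], [0.0, -0.003, -1.0]]
force: [0.9, -0.2, -1.0]
finger_gap: 0.0664
```

Request:
play_rows(motion=[0,0,10,0,0,0,0,10,0,0,0,0,0,0,0])

```text
time_s: 35.65
tool_pos: [0.6669, 0.0074, 0.0996]
eef_rot: [[-0.0, 1.0, -0.003], [1.0, 0.0, 0.0], [0.0, -0.003, -1.0]]
force: [0.8, 0.3, -0.7]
finger_gap: 0.0667
```

```bash
python3 ft.py;python3 - <<'E'
from plan import *
plan([.669,.0075,.076],0,3,0)
E
```

```text
35.65 [0.6669 0.0074 0.0996] yang 0.0 F [ 0.8  0.3 -0.7] T [-0.09  0.07  0.07] gap 0.0667 q [-0.16  0.76  1.19 -0.    1.2  -0.16]
tool-frame F [0.3 0.8 0.7]
[0, 1, 8, 0, 0, 0, 0, 8, 0, 0, 0, 1, 8, 0, 0]
a0 0.0 end [668.9   7.4  75.6] 0.0
```

Request:
play_rows(motion=[0,0.5,8,0,0,0,0.5,8,0,0,0,0.5,8,0,0,0,0,0,0,0,0,0,0,0,0])

```text
time_s: 36.28
tool_pos: [0.6697, 0.0078, 0.0774]
eef_rot: [[-0.001, 1.0, 0.0], [1.0, 0.001, -0.0], [-0.0, 0.0, -1.0]]
force: [0.3, -0.2, -1.6]
finger_gap: 0.0668
```

```bash
python3 ft.py
```

```text
36.27 [0.6697 0.0078 0.0774] yang 0.0 F [ 0.3 -0.2 -1.6] T [-0.17  0.1   0.01] gap 0.0668 q [-0.16  0.79  1.2   0.    1.15 -0.16]
tool-frame F [-0.2  0.3  1.6]
```

Request:
play_rows(motion=[0,0,3,0,0,0,0,3,0,0,0,0,1,0,0,0,0,0,0,0])

```text
time_s: 36.78
tool_pos: [0.6696, 0.0079, 0.0701]
eef_rot: [[-0.001, 1.0, -0.0], [1.0, 0.001, 0.0], [0.0, -0.0, -1.0]]
force: [0.0, -0.3, -1.2]
finger_gap: 0.0665
```

```bash
python3 ft.py
```

```text
36.77 [0.6696 0.0079 0.0701] yang 0.0 F [ 0.  -0.3 -1.2] T [-0.08  0.04 -0.02] gap 0.0665 q [-0.16  0.8   1.2   0.    1.14 -0.16]
tool-frame F [-0.3  0.   1.2]
```

Request:
play_rows(motion=[0,0,1.5,0,0,0,0,0,0,0])

```text
time_s: 37.02
tool_pos: [0.6698, 0.0078, 0.0693]
eef_rot: [[-0.001, 1.0, 0.001], [1.0, 0.001, -0.0], [-0.0, 0.001, -1.0]]
force: [-1.5, -0.1, 3.5]
finger_gap: 0.0665
```

```bash
python3 ft.py
```

```text
37.02 [0.6698 0.0078 0.0693] yang 0.0 F [-1.5 -0.1  3.5] T [-0.12  0.41 -0.02] gap 0.0665 q [-0.16  0.8   1.2  -0.    1.14 -0.16]
tool-frame F [-0.1 -1.5 -3.5]
```

Request:
play_rows(motion=[0,0,0,0,0.9,0,0,0,0,1,0,0,0,0,1,0,0,-10,0,1,0,0,-30,0,1,0,0,-50,0,1,0,0,-40,0,1,0,0,0,0,1])

```text
time_s: 38.02
tool_pos: [0.6707, 0.0078, 0.2031]
eef_rot: [[-0.001, 1.0, 0.007], [1.0, 0.001, -0.001], [-0.001, 0.007, -1.0]]
force: [0.5, -0.4, -0.3]
finger_gap: 0.0878
```

```bash
python3 cups.py .672 .009 .03; python3 - <<'E'
from plan import *
plan([.5145,-.315,.2],86,12,1)
E
```

```text
38.02 [0.6707 0.0078 0.2031] yang 0.1 F [ 0.5 -0.4 -0.3] T [-0.07  0.06 -0.02] gap 0.0878 q [-0.16  0.67  1.07 -0.    1.4  -0.16]
top
 plate 0.54 [ 0.6637 -0.0206] 0.0325
scene
 cup 0.77 [0.6708 0.0083] r 0.0309 ztop 0.075 uv [364. 238.]
 cup 0.58 [0.6735 0.0063] r 0.0291 ztop 0.057 uv [363. 245.]
 plate 0.74 [0.6778 0.007 ] 0.0505
[-27, -13, 0, -7.2, 1, -25, -16, 0, -7.1, 1, -23, -19, -1, -7.2, 1, -20, -22, 0, -7.2, 1, -17, -24, 0, -7.1, 1, -15, -27, 0, -7.2, 1, -11, -27, 0, -7.1, 1, -7, -29, -1, -7.2, 1]
[-4, -30, 0, -7.2, 1, 1, -30, 0, -7.1, 1, 3, -29, 0, -7.2, 1, 8, -29, -1, -7.2, 1]
a0 0.0 end [ 514.3 -314.8  200.5] 86.0
```

View pics/c_scene.png

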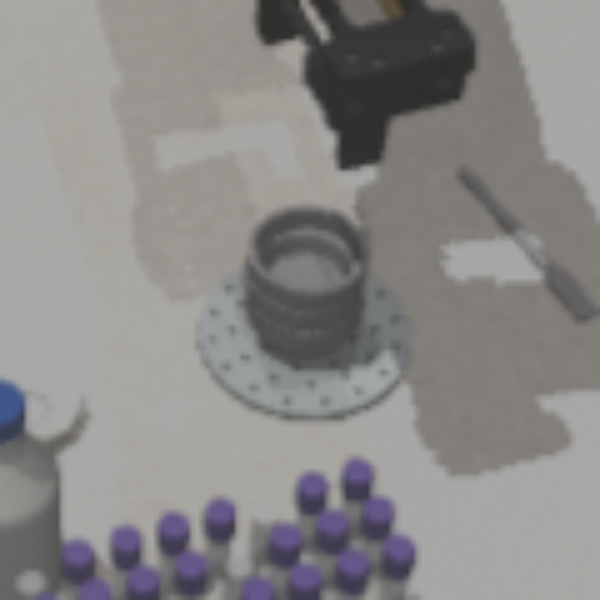

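Request:
play_rows(motion=[-27,-13,0,-7.2,1,-25,-16,0,-7.1,1,-23,-19,-1,-7.2,1,-20,-22,0,-7.2,1,-17,-24,0,-7.1,1,-15,-27,0,-7.2,1,-11,-27,0,-7.1,1,-7,-29,-1,-7.2,1])

```text
time_s: 39.33
tool_pos: [0.566, -0.208, 0.2]
eef_rot: [[-0.844, 0.536, -0.001], [0.536, 0.844, 0.001], [0.001, -0.0, -1.0]]
force: [-0.3, -0.3, 0.1]
finger_gap: 0.0884
```

Request:
play_rows(motion=[-4,-30,0,-7.2,1,1,-30,0,-7.1,1,3,-29,0,-7.2,1,8,-29,-1,-7.2,1,0,0,0,0,1,0,0,0,0,1])

```text
time_s: 40.08
tool_pos: [0.5148, -0.3141, 0.2013]
eef_rot: [[-0.998, 0.07, -0.0], [0.07, 0.998, 0.001], [0.001, 0.001, -1.0]]
force: [0.3, -0.1, 0.4]
finger_gap: 0.0882
```

```bash
python3 cups.py; python3 cock.py; python3 - <<'E'
from plan import *
from h import *
snap('top','top9');snap('scene','scene9')
plan([.5145,-.315,.091],86,4,1)
E
```

```text
40.08 [ 0.5148 -0.3141  0.2013] yang 86.0 F [ 0.3 -0.1  0.4] T [0.03 0.   0.03] gap 0.0882 q [-0.74  0.52  1.32  0.    1.3  -2.24]
top
 cup 0.72 [0.6667 0.0091] r 0.0308 ztop 0.074 uv [269. 164.]
 plate 0.78 [0.6707 0.0094] 0.0589
scene
 cup 0.95 [0.6706 0.008 ] r 0.0309 ztop 0.074 uv [365. 238.]
 plate 0.71 [ 0.7233 -0.1907] 0.0537
40.38 [ 0.5149 -0.3143  0.2017] yang 86.1 F [-0.1 -1.   0.3] T [-0.01 -0.02 -0.04] gap 0.0883 q [-0.74  0.52  1.32  0.    1.3  -2.24]
top 46 [ 0.522 -0.325  0.096] [ 0.548 -0.308  0.106]
[ 0.534 -0.317  0.102] 154.7
foot ((561.3136596679688, -297.2834777832031), (100.36943054199219, 127.8741226196289), 86.02317810058594)
scene 202 [ 0.484 -0.33   0.085] [ 0.601 -0.306  0.112]
[ 0.549 -0.317  0.103] 175.9
foot ((607.1070556640625, -303.8608703613281), (167.9304962158203, 78.5418472290039), 88.832275390625)
[0, 0, 28, 0, 1, 0, 0, 27, 0, 1, 0, 0, 28, 0, 1, 0, 0, 28, 0, 1]
a0 86.0 end [ 514.7 -314.7   90.7] 86.0
```

View pics/top9.png

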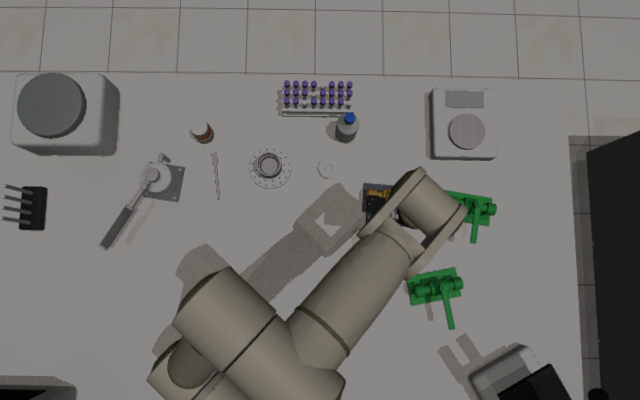

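View pics/scene9.png

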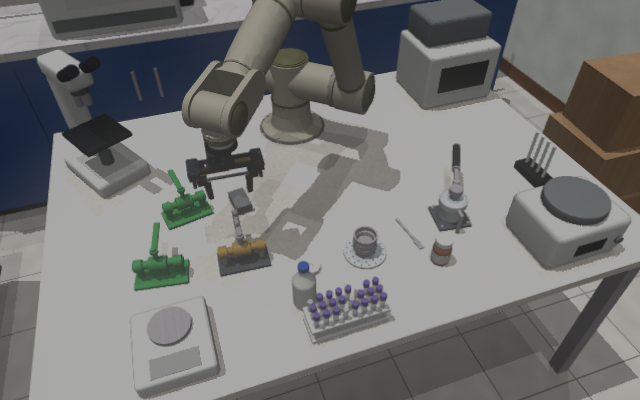

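Request:
play_rows(motion=[0,0,28,0,1,0,0,27,0,1,0,0,28,0,1,0,0,28,0,1,0,0,0,0,0,0,0,0,0,0,0,0,0,0,0,0,0,0,0,0], force=20)

```text
time_s: 41.58
tool_pos: [0.5148, -0.315, 0.0915]
eef_rot: [[-0.998, 0.069, 0.001], [0.069, 0.998, -0.001], [-0.001, -0.001, -1.0]]
force: [0.8, 0.4, 0.7]
finger_gap: 0.0502
```

Request:
play_rows(motion=[0,0,0,0,0,0,0,0,0,0,0,0,0,0,0,0,0,0,0,0,0,0,0,0,0])

```text
time_s: 42.2
tool_pos: [0.5147, -0.3131, 0.0906]
eef_rot: [[-0.998, 0.069, -0.001], [0.069, 0.998, 0.003], [0.001, 0.003, -1.0]]
force: [0.1, 9.0, 3.7]
finger_gap: 0.0154
```

```bash
python3 ft.py; python3 - <<'E'
from plan import *
c=np.array([.5895,-.3205]);p=np.array(bot.get_state()['tool_pos'])
d=p[:2]-c;r=np.hypot(*d);t0=np.degrees(np.arctan2(d[1],d[0]));print(r,t0)
def path(u):
    th=np.radians(t0-88*u);return [c[0]+r*np.cos(th),c[1]+r*np.sin(th),.0907],86-88*u
plan([0,0,0],0,11,0,path=path)
E
```

```text
42.2 [ 0.5147 -0.3131  0.0906] yang 86.1 F [0.1 9.  3.7] T [ 1.34 -0.07 -0.05] gap 0.0154 q [-0.74  0.64  1.43  0.    1.07 -2.24]
tool-frame F [ 0.5  9.  -3.7]
0.0751759271016062 174.31440915505107
[-1.1, 10.4, -0.1, 8.1, 0, -1, 10.5, 0, 8, 0, -1, 10.4, 0, 8, 0, -1, 10.4, 0, 8, 0, -1.1, 10.5, 0, 8, 0, -1, 10.4, 0, 8, 0, -1, 10.5, 0, 8, 0, -1.1, 10.4, 0, 8, 0]
[-1, 10.4, 0, 8, 0, -1, 10.5, 0, 8, 0, -1.1, 10.4, 0, 8, 0]
a0 86.1 end [ 594.3 -245.5   90.7] -2.0
```

Request:
play_rows(motion=[-0.8,10.4,0,8,0,-0.8,10.4,0,8,0,-0.8,10.4,0,8,0,-0.8,10.4,0,8,0,-0.8,10.4,0,8,0,-0.8,10.4,0,8,0,-0.8,10.4,0,8,0,-0.8,10.4,0,8,0])

```text
time_s: 43.2
tool_pos: [0.5606, -0.2503, 0.0906]
eef_rot: [[-0.371, 0.929, -0.004], [0.929, 0.371, 0.002], [0.003, -0.003, -1.0]]
force: [-8.7, 1.0, 3.9]
finger_gap: 0.0153
```

Request:
play_rows(motion=[-0.8,10.4,0,8,0,-0.8,10.4,0,8,0,0,0,0,0,0])

```text
time_s: 43.58
tool_pos: [0.582, -0.2454, 0.0906]
eef_rot: [[-0.105, 0.995, -0.0], [0.995, 0.105, 0.001], [0.001, -0.0, -1.0]]
force: [0.0, 4.9, 0.6]
finger_gap: 0.0154
```

```bash
python3 ft.py
```

```text
43.58 [ 0.582  -0.2454  0.0906] yang 6.0 F [0.  4.9 0.6] T [ 0.61  0.04 -0.37] gap 0.0154 q [-0.58  0.7   1.33  0.    1.11 -0.69]
tool-frame F [ 4.9  0.5 -0.6]
```

Request:
play_rows(motion=[-0.4,6.5,0,5,0,-0.4,6.5,0,5,0,0,0,0,0,0])

```text
time_s: 43.95
tool_pos: [0.5927, -0.2453, 0.0903]
eef_rot: [[0.068, 0.998, -0.007], [0.998, -0.068, 0.003], [0.002, -0.007, -1.0]]
force: [-15.0, 4.7, 7.0]
finger_gap: 0.0156
```

Request:
play_rows(motion=[0,3,0,2,0,0,0,0,0,0])

```text
time_s: 44.2
tool_pos: [0.5929, -0.2455, 0.09]
eef_rot: [[0.102, 0.995, -0.014], [0.995, -0.102, 0.004], [0.003, -0.015, -1.0]]
force: [-31.5, 6.0, 14.2]
finger_gap: 0.0153
```

```bash
python3 ft.py
```

```text
44.2 [ 0.5929 -0.2455  0.09  ] yang -5.8 F [-31.5   6.   14.2] T [0.74 4.83 0.12] gap 0.0153 q [-0.57  0.72  1.28 -0.    1.15 -0.47]
tool-frame F [  2.8 -32.2 -13.7]
```

At the stop (32 N). Release, rise, and retreat clear.

Request:
play_rows(motion=[0,0,0,0,0.7,0,0,0,0,0.7,0,0,0,0,0.7,0,0,-5,0,0.7,0,0,-20,0,0.7,0,0,-40,0,0.7,0,0,-50,0,1,0,0,0,0,1])

```text
time_s: 45.2
tool_pos: [0.5991, -0.247, 0.2103]
eef_rot: [[0.103, 0.995, 0.007], [0.995, -0.103, -0.004], [-0.004, 0.007, -1.0]]
force: [0.2, -0.9, -0.3]
finger_gap: 0.0792
```

```bash
python3 - <<'E'
from plan import *
S();plan([.38,0.0,.3],10,8,1)
E
```

```text
45.2 [ 0.5991 -0.247   0.2103] yang -5.9 F [ 0.2 -0.9 -0.3] T [-0.1   0.04 -0.01] gap 0.0792 q [-0.57  0.61  1.15  0.    1.37 -0.47]
[28, -30, -11, -2, 1, 29, -30, -11, -2, 1, 30, -28, -12, -2, 1, 31, -28, -11, -2, 1, 31, -26, -11, -2, 1, 33, -25, -11, -1.9, 1, 34, -24, -11, -2, 1, 34, -23, -12, -2, 1]
a0 -5.9 end [ 3.799e+02 -2.000e-01  3.003e+02] 10.0
```

Request:
play_rows(motion=[28,-30,-11,-2,1,29,-30,-11,-2,1,30,-28,-12,-2,1,31,-28,-11,-2,1,31,-26,-11,-2,1,33,-25,-11,-2,1,34,-24,-11,-2,1,34,-23,-12,-2,1])

```text
time_s: 46.2
tool_pos: [0.3774, 0.0015, 0.2953]
eef_rot: [[-0.176, 0.984, -0.001], [0.984, 0.176, 0.0], [0.001, -0.001, -1.0]]
force: [-0.2, -0.0, 0.3]
finger_gap: 0.088
```

```bash
python3 cups.py; python3 cock.py; python3 wr.py w9;python3 - <<'E'
from h import *
snap('top','top10');snap('scene','scene10')
E
```

```text
46.2 [0.3774 0.0015 0.2953] yang 10.1 F [-0.2 -0.   0.3] T [-0.09  0.1  -0.07] gap 0.088 q [-0.31 -0.06  1.8   0.    1.4  -0.49]
top
 cup 0.72 [0.6665 0.0092] r 0.0306 ztop 0.074 uv [268. 166.]
 plate 0.62 [0.6716 0.0085] 0.0582
scene
 cup 0.61 [0.6708 0.008 ] r 0.0306 ztop 0.075 uv [365. 236.]
 cup 0.4 [ 0.5992 -0.2743] r 0.0337 ztop 0.111 uv [259. 235.]
 plate 0.91 [0.6774 0.0078] 0.0512
46.5 [0.379  0.     0.2951] yang 10.0 F [ 0.7 -0.1 -0.4] T [-0.08  0.01  0.01] gap 0.0883 q [-0.31 -0.05  1.8  -0.    1.4  -0.49]
top 286 [ 0.575 -0.33   0.094] [ 0.6   -0.215  0.111]
[ 0.588 -0.273  0.103] 85.9
foot ((585.30859375, -318.0474853515625), (138.45242309570312, 78.418212890625), 85.86791229248047)
scene 253 [ 0.579 -0.33   0.086] [ 0.604 -0.215  0.111]
[ 0.593 -0.276  0.103] 87.0
foot ((608.8696899414062, -315.86065673828125), (192.34765625, 75.49510192871094), 86.60665130615234)
46.6 [ 0.379  -0.      0.2951] yang 10.0 F [ 1.  -0.1  0.4] T [-0.11  0.03 -0.03] gap 0.0883 q [-0.31 -0.05  1.8  -0.    1.4  -0.49]
top black 402 [0.4996 0.3799 0.1163] ang 156.9 near [0.6351 0.322 ] far [0.439  0.4058] L 0.2134 A [0.6819 0.302 ]
scene black 135 [0.4933 0.3855 0.1181] ang 149.6 near [0.5388 0.3589] far [0.4481 0.4121] L 0.1052 A [0.6293 0.3058]
```

View pics/top10.png

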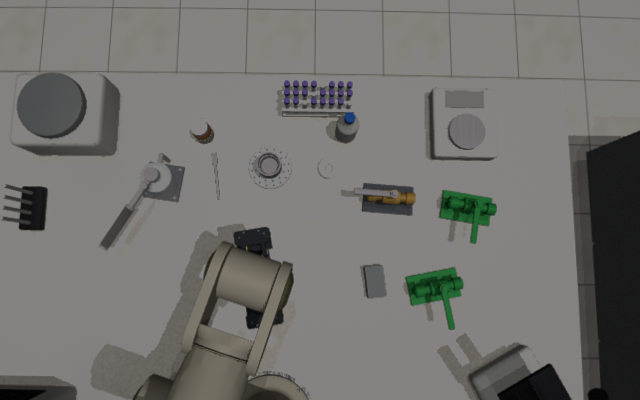

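View pics/ck_top.png

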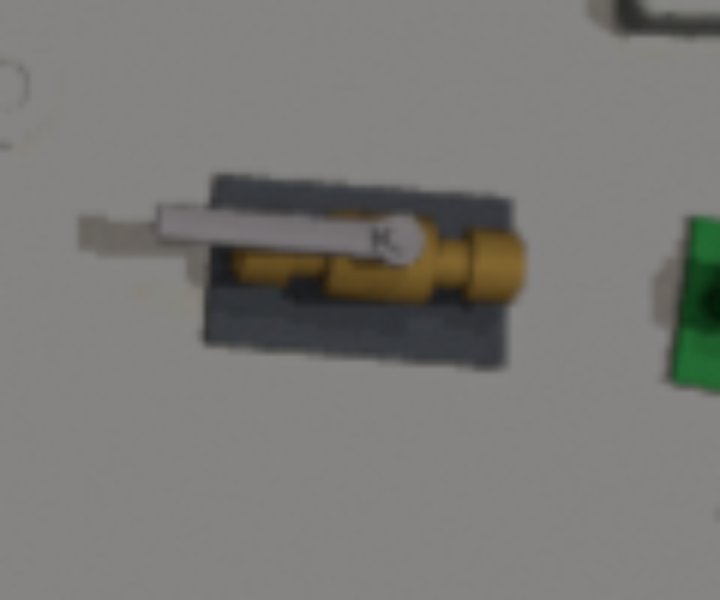

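View pics/scene10.png

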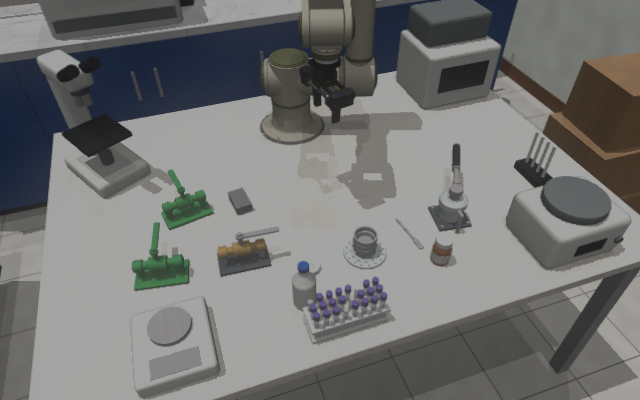

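```bash
python3 - <<'E'
from h import *
s=snap('top');cv2.imwrite('pics/w10.png',cv2.cvtColor(cv2.resize(s['img'][150:250,95:195],(600,600),interpolation=2),cv2.COLOR_RGB2BGR))
im=s['img'].astype(int);P=cloud(s)
m=(im.max(-1)<70);m[:200]=0;m[252:]=0;m[:,:98]=0;m[:,135:]=0
m&=(P[...,2]>.1)
q=P[m];mu=q.mean(0);w,V=np.linalg.eigh(np.cov((q-mu)[:,:2].T));d=V[:,1];d*=-np.sign(d[0]);pr=(q-mu)[:,:2]@d
print(len(q),mu.round(4),np.degrees(np.arctan2(d[1],d[0])).round(1),np.ptp(pr),'A',mu[:2]+d*((pr.min()+pr.max())/2-.1575),'orig top A .6251 .3025')
E
```

```text
372 [0.4898 0.3832 0.1172] 148.9 0.10897391811632656 A [0.62419714 0.30220691] orig top A .6251 .3025
```

View pics/w10.png

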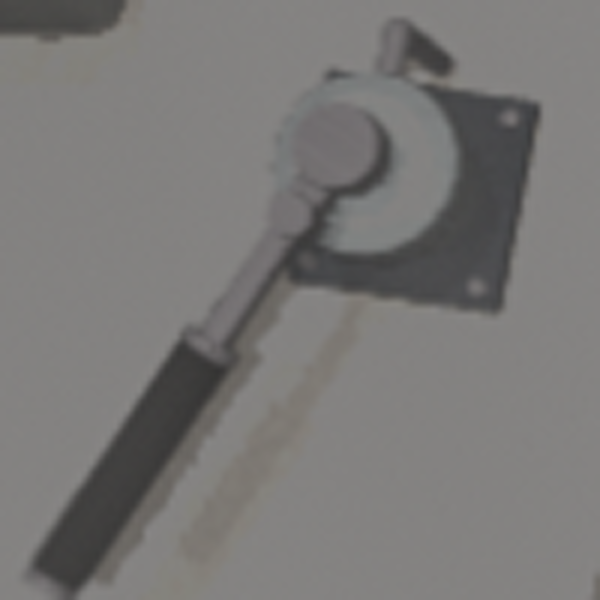

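```bash
python3 -c "
from bench import bot
print(bot.finish_job())"
```

```text
the job is handed in; nothing more can be done
None
```

The job is done in the order asked and handed in at about 47 s of the 210 s allowed.

- **Cock shut:** I gripped the brass cock's lever and swung it to its shut stop, where it pushed back with about 36 N. The camera then put it at 176°, square across the pipe.
- **Wrench:** I pushed the handle clockwise with closed fingers. The push rose from about 3 N to 15–17 N and the handle bent by about 0.2 rad, short of its 0.45 end stop. I backed off slowly; it sprang straight and the bolt stayed tight, about 0.5 rad on from where it started.
- **Cups:** Only three cups were there. They are nested upright on the purge plate, with the top rim at about 74 mm (72 expected). None was seen to be knocked aside.
- **Cock on again:** I turned the lever back to its open stop, where it pushed back with about 32 N. From above it stands at 85.9°, matching the foot plate's direction.

**Last checks:** The fingers were clear of everything, and the green look-alikes and other things looked unmoved in the last pictures. The two cameras disagree by about 4 mm in x, so I used their average. By that, the stack's top is about 3 mm off the plate's centre. The scene camera put the handle's line about 5 mm off the bolt axis, but the closer top view put it within 1 mm, so I take the wrench as straight.

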